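# Load the hand-setting press from the crowded dock

## Task

The steel watch-movement holder with the black dial must go onto the round black pad of the aluminium press block, but in its dock it is hemmed in by two parts canisters. First stand both canisters on the green side mat; then, with both still there, set the holder, dial up, centred on the pad; and only then put each canister back, upright and centred, on the place of its own colour in the dock. Set everything down gently rather than dropping it, and leave the oil jar and the loupe where they are.

Things in the scene. Friction and masses are not known exactly. Their poses are not given: they have to be found in the camera images.
- red_can_center (a point): Centre of the parts canister with the red lid, half-way up: an upright round metal can 42 mm in diameter and 95 mm tall, loose, about 0.14 kg; bare aluminium body, red lid (top 19 mm, same diameter) and a red band low on the body. z axis up. At the start it stands in the dock on the red place. The upper part of the can is well above the rails.
- blue_can_center (a point): Centre of the parts canister with the blue lid, half-way up: an upright round metal can 42 mm in diameter and 95 mm tall, loose, about 0.14 kg; bare aluminium body, blue lid (top 19 mm, same diameter) and a blue band low on the body. z axis up. At the start it stands in the dock on the blue place. The upper part of the can is well above the rails.
- holder_center (a point): Centre, half-way up, of the watch-movement holder: solid round steel, 48 mm diameter, 24 mm tall, loose, 0.1 kg, flat black dial with white hour marks on top, small red crown sticking out 5 mm at its own -x (towards a rail at the start). z axis up. It starts mid-channel, foot 10 mm above the bench, about 8 mm from each rail and canister; with the canisters gone, grip its round side along the dock's y.
- dock: The dock, fixed: aluminium plate 120 x 210 mm, 10 mm thick, with two dark steel rails along its y, each 12 mm wide, inner faces 64 mm apart, tops 40 mm above the bench; channel ends open. Origin at the centre of the underside, on the bench; x across the channel, y along it. The canister places are on the channel's centre line, 53 mm either side of the middle; which colour is at which end varies.
- red_home: The red canister's own place in the dock: fixed red floor tile 60 x 52 mm, 2 mm thick, between the rails, with red tabs on and outside both rails. Origin at the centre of the tile's underside, 10 mm above the bench; a canister standing here has its foot 12 mm above the bench. Axes parallel to the dock's (x across the channel, y along it).
- blue_home: The blue canister's own place in the dock: fixed blue floor tile 60 x 52 mm, 2 mm thick, between the rails, with blue tabs on and outside both rails. Origin at the centre of the tile's underside, 10 mm above the bench; a canister standing here has its foot 12 mm above the bench. Axes parallel to the dock's (x across the channel, y along it).
- block: The press block, fixed: a square aluminium block 120 x 120 mm, 30 mm high, with a round black rubber pad 64 mm in diameter in the middle of its top, inside a thin brass ring; the pad's top is flat, 32 mm above the bench. Origin at the centre of the block's underside, on the bench, straight below the pad's centre; x and y along its sides.
- mat: The side mat, fixed: a flat green mat 120 mm (its x) by 190 mm (its y), 3 mm thick. Origin at the centre of its underside, on the bench. Room for both canisters, side by side along its y.
- oil_center (a point): Bystander: a loose amber glass oil jar with a black cap, 34 mm in diameter, 65 mm tall; point at its centre, half-way up. Leave alone.
- loupe_center (a point): Bystander: a loose black watchmaker's loupe, stepped cone 38 mm in diameter at the foot, 34 mm tall; point on its axis, half-way up. Leave alone.

How it is judged:
By the outcome, as a careful person would: the job done as asked, in the order asked, and still so for the second after the job is handed in, with the robot touching nothing.
It also fails if it takes over 128 s, if anything falls off the work surface, if the arm or the gripper's body presses on something with over 40 N, if the wrist force passes 120 N, or if a joint passes its speed limit or range.

## Robot

A 6-joint arm with a two-finger parallel gripper is mounted at the origin on the work surface. World frame = base frame: x ahead of the robot, y to its left, z up, the work surface at z = 0. Lengths are in m, angles in degrees, forces in N, time in s.
With the tool pointing down it reaches from about 0.4 to 0.825 m from the base axis. Payload 7 kg.
Tool frame: the origin (TCP) lies on the centre line of the jaws, within the pads' length; the fingertips stand 11 mm ahead of it and the grasp point (between the pads) lies 8 mm behind it; z points along the fingers, y is the direction in which the jaws open and shut (so a half turn about z gives the same grasp; the last joint's range is limited). The gripper opens to 88 mm and grips with 3 to 60 N. Pads are 19 mm wide; open, the fingers measure 130 mm over their backs; the gripper's body (78 mm by 193 mm) begins 47 mm behind the grasp point.
Start: joints at [87.267, 20.546, 0.682, 0, -70.136, -16.507], TCP at [0.222, 0.637, 0.238] pointing down, gripper open.
Joint ranges: [-176.03, 176.03], [-82.01, 121.73], [-58.28, 71.71], [-173.87, 95.51], [-174.79, -0.11], [-173.66, 173.66]. Speed limits (degrees/s): [136.94, 136.94, 172.46, 180, 180, 180].

## Interface

Orientations are given as [roll, pitch, yaw] about the fixed x, y, z axes, in that order (R = Rz(yaw) Ry(pitch) Rx(roll)).
In Python, from plant import ctrl, cams, order gives the robot as it stands.
- The arm moves only by the tool jog_arm, never from a script. Its argument "motion" is a list of rows, each an object with "offset": the shift along the tool's x, y, z in mm, a list of three; "roll": the turn about the tool's z in rad; "hand": the finger opening in mm, from 0 to 87.6. A call has 1 to 20 rows; each row is the pose to reach, as a shift and turn from the pose commanded when the call began, along the tool's axes at that moment; what a row does not reach only later rows make up. A row lasts 1/12 s, in which the tool goes at most 41.7 mm and 7.16 degrees, less where a joint would pass 70% of its speed; a pose out of reach is approached as far as the arm can. A call with a gripper value outside its range is refused whole. The fingers move at their own pace and stop on an object; the grip force is fixed at half the most. Time passes only in rows, so rows that repeat a pose let the fingers close. It gives the time, the measured TCP pose, the force and the opening at its end, in the units of the state.
- ctrl.get_obs(): the state, without advancing time (a new reading comes with each control period).
- cams.snapshot(name): name is "scene" or "top" or "wrist"; returns a dict with "img" (420x560x3 uint8, red, green, blue), "K" (3x3 intrinsics, pixels), "cam_to_world" (4x4, takes a point from camera to world coordinates); the wrist camera has in their place "T_tool_cam" (4x4, takes a point from camera to tool coordinates, whose origin is the TCP and whose axes are the flange's). Camera axes: x right, y down, z forward; pixel columns grow to the right and rows downward; lengths in m; the calibration is good to about 2 mm. The wrist camera is an equidistant fisheye: a pixel r from the principal point sees the ray r / f radians off the axis. A picture is of the moment at which its call begins: read the wrist's pose just before it. There is no depth.
- order.close_job(): hands the job in, once; it reports no verdict.
The state is a dict: "clock": time; "joint_pos": joint angles; "qvel": joint speeds; "tau": joint torques, N m; "tool_pos": TCP position; "orientation": TCP orientation; "force": force on the tool from outside, world axes, zero at the start; "moment": the same for the moment, N m; "opening": finger opening in m.
Only numpy, scipy, OpenCV 4.12 (cv2) and the standard library are available. Lean on these libraries where they do the work, as an engineer would, in place of code of your own. Each camera call takes 0.05 s, during which the arm holds its last target. There are 200 camera calls.

## Working session

There is one attempt and no reset: what is moved stays moved. The work goes in short steps, Python scripts to look and compute and a tool call to move; the robot and the scene stay as the last step left them, time stands still between calls to the robot, and variables do not carry over. Pictures are saved under pics/ and viewed, about 12 in all and at most 16, crops included, and the job is handed in when it is done.

Besides the shell and the picture viewer there is one more tool, called after "Emit:" as a command line: name --argument value ..., lists and objects as JSON in quotes. jog_arm: Moves the arm, as the interface text tells. Its arguments: {"type":"object","properties":{"motion":{"type":"array"}},"required":["motion"]}

```bash
mkdir -p pics; ls
python3 - <<'E'
from plant import ctrl,cams
import cv2,numpy as np
print(ctrl.get_obs())
for n in("scene","top"):
    s=cams.snapshot(n);cv2.imwrite(f"pics/{n}0.png",s["img"][:,:,::-1]);np.savez(f"{n}0.npz",**s);print(s["K"],s["cam_to_world"])
E
```

```text
pics
{'clock': 0.0, 'joint_pos': array([ 8.72684427e+01,  2.05916761e+01,  6.32175938e-01, -2.08446260e-02,
       -7.01373005e+01, -1.65061946e+01]), 'qvel': array([-0.05251923, -0.0904549 ,  0.02877758, -0.06438848, -0.01642263,
        0.05584523]), 'tau': array([-3.15200650e-04, -5.82704079e+01,  2.93067098e+01,  6.99781626e+00,
        6.93427603e-03, -1.61124613e-04]), 'tool_pos': array([0.22227594, 0.63682633, 0.23660556]), 'orientation': array([ 1.79901621e+02, -8.71810802e-03, -1.92448433e+01]), 'force': array([-0.65831861,  0.63702645, -0.03574663]), 'moment': array([-0.04085665,  0.02222642,  0.05070342]), 'opening': 0.08759028554923813}
[[398.46952744   0.         278.50910293]
 [  0.         398.46952744 207.58852928]
 [  0.           0.           1.        ]] [[-0.73021926  0.50777954 -0.4570993   0.95330312]
 [ 0.68305053  0.52800227 -0.5046341   0.39757724]
 [-0.0148934  -0.68071546 -0.73239651  0.65585486]
 [ 0.          0.          0.          1.        ]]
[[537.95408129   0.         286.46852125]
 [  0.         537.95408129 213.27551708]
 [  0.           0.           1.        ]] [[ 0.01926544 -0.99612037  0.0858665   0.50244548]
 [-0.99981077 -0.01896247  0.0043427  -0.01919329]
 [-0.00269761 -0.08593391 -0.99629719  1.2495771 ]
 [ 0.          0.          0.          1.        ]]
```

View pics/scene0.png

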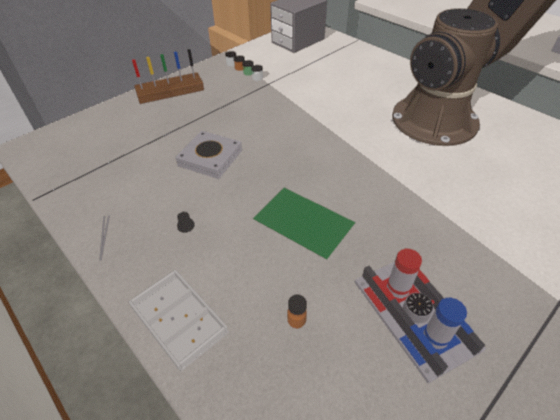

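View pics/top0.png

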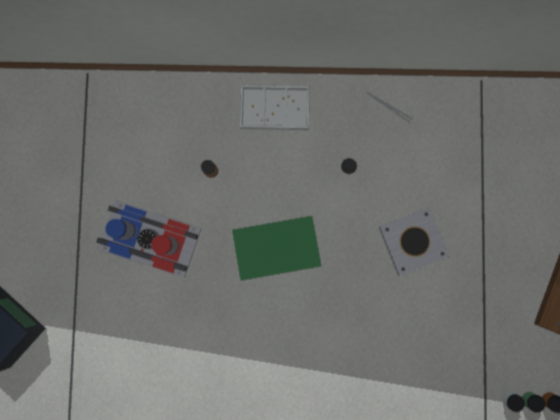

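The scene view shows the dock lower right with the red lid (407,262), the dial (419,305) and the blue lid (449,313). In the top view the dock is around (148,238), the mat (277,248), the pad (414,241), the oil jar (209,169) and the loupe (349,166).

```bash
cat > h.py <<'E'
import numpy as np,cv2
from scipy.spatial.transform import Rotation as R
def ray(s,uv,z):
    K,T=s["K"],s["cam_to_world"]
    d=T[:3,:3]@np.linalg.solve(K,[uv[0],uv[1],1.]);o=T[:3,3]
    return o+d*(z-o[2])/d[2]
def tool(o): return R.from_euler("xyz",o["orientation"],degrees=True).as_matrix(),np.array(o["tool_pos"])
def wray(s,o,uv,z):
    # fisheye pixel -> world point on plane z
    Rt,p=tool(o);K=s["K"];T=s["T_tool_cam"]
    a=np.array([(uv[0]-K[0,2])/K[0,0],(uv[1]-K[1,2])/K[1,1]]);r=np.linalg.norm(a)+1e-12
    c=np.r_[a/r*np.sin(r),np.cos(r)]
    d=Rt@T[:3,:3]@c;q=p+Rt@T[:3,3]
    return q+d*(z-q[2])/d[2]
def wproj(s,o,P):
    Rt,p=tool(o);K=s["K"];T=s["T_tool_cam"]
    c=T[:3,:3].T@(Rt.T@(np.array(P)-p)-T[:3,3]);n=np.linalg.norm(c[:2])
    th=np.arctan2(n,c[2]);return K[0,2]+K[0,0]*th*c[0]/n,K[1,2]+K[1,1]*th*c[1]/n
def off(o,P,yaw=None):
    """tool-axis offset in mm to world point P (TCP), roll in rad to tool yaw (deg)"""
    Rt,p=tool(o);w=0 if yaw is None else (o["orientation"][2]-yaw+180)%360-180
    return (Rt.T@(np.array(P)-p)*1e3).round(1),round(np.radians(w),4)
def mask(img,c):
    h=cv2.cvtColor(np.ascontiguousarray(img),cv2.COLOR_RGB2HSV).astype(int);H,S,V=h[...,0],h[...,1],h[...,2]
    m={"red":((H<8)|(H>172))&(S>150)&(V>50),"blue":(H>105)&(H<128)&(S>140)&(V>40),"green":(H>50)&(H<85)&(S>100)&(V>40),"dark":(V<60)}[c]
    return m.astype(np.uint8)*255
def blobs(m,mina=15):
    n,l,st,c=cv2.connectedComponentsWithStats(m)
    return [(int(st[i,4]),st[i,:4].tolist(),c[i].round(1).tolist()) for i in range(1,n) if st[i,4]>=mina]
E
python3 - <<'E'
from h import *
for n in("scene","top"):
    s=np.load(n+"0.npz")
    print(n)
    g=mask(s["img"],"green");c=max(cv2.findContours(g,0,1)[0],key=cv2.contourArea)
    q=cv2.approxPolyDP(c,6,True)[:,0];W=np.array([ray(s,p,.003)[:2] for p in q]);print("mat",W.round(4).tolist(),W.mean(0))
    for k in("red","blue"): print(k,blobs(mask(s["img"],k)))
    print([b for b in blobs(mask(s["img"],"dark"),60) if b[0]<3000])
E
```

```text
scene
mat [[0.5987, -0.0681], [0.571, 0.1109], [0.465, 0.0923], [0.4944, -0.0851]] [0.53226667 0.01249297]
red [(39, [133, 60, 6, 17], [135.6, 67.7]), (445, [397, 250, 24, 23], [408.4, 260.9]), (54, [418, 271, 10, 12], [422.4, 277.2]), (162, [373, 276, 21, 24], [383.6, 287.1]), (29, [409, 286, 9, 7], [412.8, 289.9]), (138, [365, 288, 20, 23], [374.8, 299.2]), (16, [391, 288, 14, 6], [397.6, 291.8]), (16, [396, 298, 9, 4], [399.5, 299.4])]
blue [(31, [175, 52, 5, 16], [176.7, 59.5]), (612, [439, 299, 33, 34], [453.2, 313.2]), (319, [411, 325, 49, 29], [431.5, 340.0]), (167, [401, 337, 23, 27], [412.4, 350.3])]
[(462, [488, 0, 36, 21], [504.3, 7.3]), (345, [498, 0, 57, 59], [527.6, 25.7]), (153, [482, 30, 18, 38], [493.4, 50.5]), (270, [431, 34, 35, 58], [454.5, 63.5]), (1362, [411, 41, 42, 47], [431.7, 64.5]), (151, [226, 52, 36, 19], [243.8, 61.3]), (187, [197, 142, 23, 14], [208.1, 148.7]), (155, [178, 213, 15, 19], [184.0, 222.1]), (261, [407, 294, 25, 21], [419.4, 304.1]), (156, [289, 296, 17, 18], [296.6, 305.1])]
top
mat [[0.5999, -0.071], [0.5687, 0.1049], [0.4583, 0.088], [0.4
[... 271 characters left out ...]
206, 19, 9], [134.6, 210.4]), (74, [119, 210, 21, 10], [129.4, 214.4]), (57, [122, 218, 19, 14], [133.5, 222.9]), (323, [107, 220, 29, 26], [117.9, 231.1]), (173, [108, 242, 22, 15], [118.9, 249.2])]
[(380, [0, 62, 93, 7], [44.0, 65.1]), (232, [479, 71, 81, 6], [521.6, 73.5]), (172, [342, 159, 15, 15], [348.6, 165.7]), (156, [201, 161, 15, 14], [208.0, 167.3]), (62, [141, 218, 21, 9], [151.2, 221.7]), (579, [401, 228, 28, 27], [414.5, 241.0]), (226, [138, 230, 18, 18], [145.8, 237.8]), (91, [130, 249, 21, 10], [140.0, 253.3]), (311, [535, 256, 25, 69], [548.0, 291.9]), (2067, [0, 287, 45, 84], [14.9, 329.9]), (84, [483, 293, 3, 73], [484.0, 329.2]), (723, [507, 394, 53, 19], [533.7, 402.8])]
```

Run:
```python
from plant import ctrl,cams
from h import *
o=ctrl.get_obs();s=cams.snapshot("wrist");print(s["K"],s["T_tool_cam"].round(4));cv2.imwrite("pics/w0.png",s["img"][:,:,::-1])
t=np.load("top0.npz");im=cv2.resize(t["img"][190:290,80:460],None,fx=2.1,fy=2.1,interpolation=cv2.INTER_CUBIC)
w=cv2.resize(s["img"],(500,375))
v=np.zeros((590,800,3),np.uint8);v[:210,:798]=im;v[212:587,:500]=w;cv2.imwrite("pics/c1.png",v[:,:,::-1])
```

```text
[[325.1922621    0.         276.53903375]
 [  0.         325.1922621  204.49393515]
 [  0.           0.           1.        ]] [[-6.000e-04 -9.666e-01 -2.563e-01  6.950e-02]
 [ 1.000e+00 -3.000e-04 -1.200e-03 -9.000e-04]
 [ 1.100e-03 -2.563e-01  9.666e-01 -1.465e-01]
 [ 0.000e+00  0.000e+00  0.000e+00  1.000e+00]]
```

View pics/c1.png

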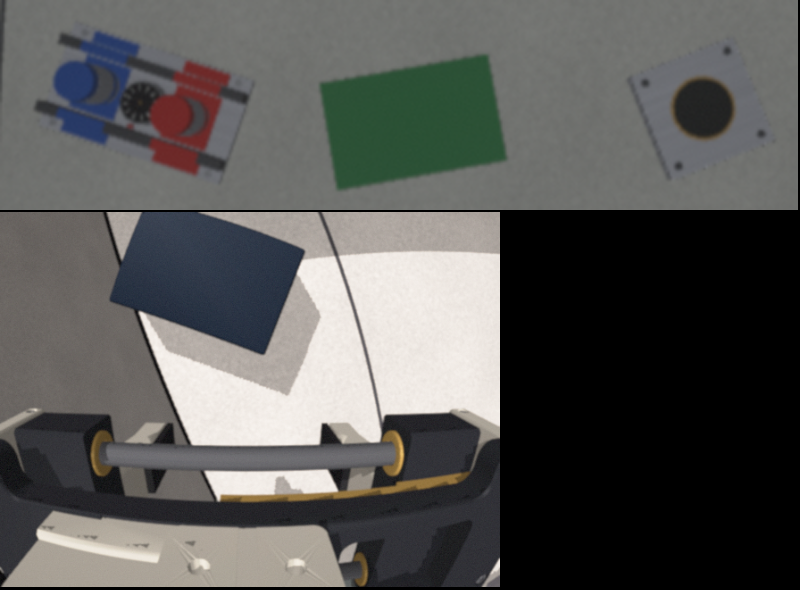

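In the crop the pad is at (703,108), the dial at (140,103), and the lid tops at (77,83) blue and (171,116) red. The wrist view looks along tool +x, with the fingers at the bottom, and currently sees only the bench.

Run:
```python
from h import *
t=np.load("top0.npz");s=np.load("scene0.npz")
for n,a,b,z in(("dial",(146.2,238.3),(419.4,304.5),.034),("pad",(414.6,241.2),(208.1,148.7),.032),("blue",(116.7,229.5),(452,311),.107),("red",(161.4,245.2),(408,260),.107)):
    print(n,ray(t,a,z)[:2].round(4),ray(s,b,z)[:2].round(4))
print("oil",ray(t,(208,167.3),.065).round(3),"loupe",ray(t,(348.6,165.7),.034).round(3))
A=ray(t,(80+65/2.1,190+38/2.1),.04);B=ray(t,(80+245/2.1,190+98/2.1),.04);C=ray(t,(80+40/2.1,190+105/2.1),.04);D=ray(t,(80+222/2.1,190+165/2.1),.04)
for p,q in((A,B),(C,D)): d=p-q;print(np.degrees(np.arctan2(d[1],d[0]))-90)
```

```text
dial [0.5444 0.302 ] [0.5459 0.3048]
pad [ 0.5496 -0.3047] [ 0.5536 -0.2998]
blue [0.5594 0.3463] [0.5677 0.3555]
red [0.5279 0.2499] [0.5367 0.256 ]
oil [0.704 0.163 0.065] loupe [ 0.719 -0.154  0.034]
-17.246732232917182
-16.954904209592144
```

Run:
```python
from plant import ctrl
from h import *
print(off(ctrl.get_obs(),(.545,.303,.235),-17.1))
```

```text
(array([414.7, 208.9,   2.2]), np.float64(-0.0374))
```

Emit:
jog_arm --motion '[{"offset": [35, 17, 0], "roll": 0, "hand": 87}, {"offset": [70, 35, 0], "roll": 0, "hand": 87}, {"offset": [105, 53, 0], "roll": 0, "hand": 87}, {"offset": [140, 70, 0], "roll": 0, "hand": 87}, {"offset": [175, 88, 0], "roll": 0, "hand": 87}, {"offset": [210, 106, 0], "roll": -0.01, "hand": 87}, {"offset": [245, 124, 0], "roll": -0.02, "hand": 87}, {"offset": [280, 141, 0], "roll": -0.03, "hand": 87}, {"offset": [315, 159, 0], "roll": -0.037, "hand": 87}, {"offset": [350, 176, 0], "roll": -0.037, "hand": 87}, {"offset": [385, 194, 1], "roll": -0.037, "hand": 87}, {"offset": [405, 204, 2], "roll": -0.037, "hand": 87}, {"offset": [414.7, 209, 2], "roll": -0.037, "hand": 87}, {"offset": [414.7, 209, 2], "roll": -0.037, "hand": 87}, {"offset": [414.7, 209, 2], "roll": -0.037, "hand": 87}, {"offset": [414.7, 209, 2], "roll": -0.037, "hand": 87}]'

```text
clock: 1.48
tool_pos: [0.5446, 0.3039, 0.2355]
orientation: [180.0, 0.0, -17.1]
force: [0.2, 0.9, -0.7]
opening: 0.087
```

Run:
```python
from plant import ctrl,cams
from h import *
import pickle
o=ctrl.get_obs();s=cams.snapshot("wrist");pickle.dump((o,s),open("w1.pkl","wb"));cv2.imwrite("pics/w1.png",s["img"][:,:,::-1])
print(o["clock"],o["tool_pos"],o["orientation"])
for k in("red","blue","dark"): print(k,blobs(mask(s["img"],k),100))
for P in((.5605,.3537,.107),(.5295,.2523,.107),(.545,.303,.034)): print(wproj(s,o,P))
```

```text
1.4833 [0.5445581  0.30391218 0.2354596 ] [ 1.79997101e+02  1.42578256e-02 -1.70935120e+01]
red [(419, [302, 129, 43, 11], [322.8, 133.7]), (3355, [301, 142, 57, 83], [327.7, 185.2])]
blue [(402, [210, 130, 43, 10], [230.3, 134.2]), (3356, [197, 142, 57, 83], [226.1, 185.2])]
dark [(411, [344, 0, 30, 17], [357.9, 6.9]), (799, [259, 164, 39, 37], [277.9, 182.0]), (119, [239, 207, 36, 5], [256.9, 208.4]), (107, [276, 207, 38, 4], [294.2, 208.3]), (21574, [0, 226, 560, 125], [211.6, 303.8]), (2679, [417, 226, 116, 82], [465.7, 250.2]), (332, [173, 238, 22, 24], [185.9, 251.3]), (334, [359, 238, 22, 24], [367.1, 251.4]), (200, [516, 268, 15, 23], [522.7, 279.8]), (378, [163, 288, 23, 26], [172.7, 297.9]), (292, [369, 288, 22, 23], [379.8, 295.8]), (3852, [398, 345, 132, 75], [473.3, 387.2]), (124, [365, 352, 19, 36], [374.3, 370.2]), (245, [540, 401, 20, 19], [550.9, 411.7])]
(np.float64(218.62057144263363), np.float64(200.15213006545594))
(np.float64(338.87720904996945), np.float64(199.92427424888493))
(np.float64(278.42283921565996), np.float64(183.71467137062754))
```

View pics/w1.png

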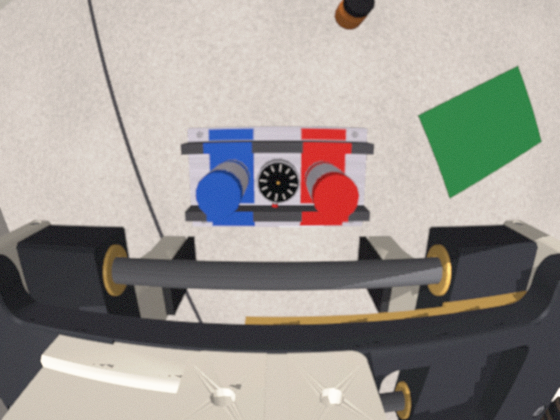

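The dock is well aligned in this view: dial at (278,182), red lid disc at about (335,198) and blue at about (220,198). The crown points toward the robot.

Run:
```python
from h import *
import pickle
o,s=pickle.load(open("w1.pkl","rb"))
print("dial",wray(s,o,(277.9,182),.034))
y=np.radians(90-17.1);ay=np.array([np.cos(y),np.sin(y)]);ax=np.array([ay[1],-ay[0]])
th=np.linspace(0,2*np.pi,73)
d0=np.r_[wray(s,o,(277.9,182),.034)[:2]]
for nm,sg in(("blue",1),("red",-1)):
    c=d0+sg*.053*ay;q=np.array([wproj(s,o,(c[0]+.021*np.cos(t),c[1]+.021*np.sin(t),.107)) for t in th])
    print(nm,c,"pred x",q[:,0].min(),q[:,0].max(),"ybot",q[:,1].max(),q[:,1].min())
# dock plate edges / tabs
for uv,z in(((277,128),.01),((277,225),.01),((277,147),.04),((277,213),.04),((231,134),.04),((323,134),.04)):
    w=wray(s,o,uv,z)[:2]-d0;print(uv,(w@ax).round(4),(w@ay).round(4))
g=mask(s["img"],"green");c=max(cv2.findContours(g,0,1)[0],key=cv2.contourArea);q=cv2.approxPolyDP(c,8,True)[:,0];W=np.array([wray(s,o,p,.003)[:2] for p in q]);print(q.tolist(),W.tolist(),W.mean(0))
m=mask(s["img"],"red");hh=cv2.cvtColor(s["img"],cv2.COLOR_RGB2HSV)
```

```text
dial [0.54698829 0.30298534 0.034     ]
blue [0.56257242 0.35364237] pred x 194.85663478921614 241.52375621903775 ybot 220.69569428953037 174.42036576826965
red [0.53140415 0.25232831] pred x 314.7485407308905 361.28902665914717 ybot 220.64484630504916 174.4050247144973
(277, 128) 0.058 0.001
(277, 225) -0.0573 0.001
(277, 147) 0.0387 0.001
(277, 213) -0.0334 0.001
(231, 134) 0.0529 0.0493
(323, 134) 0.0529 -0.0474
[[517, 67], [419, 116], [450, 196], [539, 141]] [[0.6068880248593478, -0.06724025258935401], [0.5712864249268372, 0.11413000403967594], [0.4588912054333786, 0.09138842108661907], [0.493876959887231, -0.08709356223723347]] [0.53273565 0.01279615]
```

Run:
```python
from plant import ctrl
from h import *
print(off(ctrl.get_obs(),(.5304,.2528,.068),-17.1))
```

```text
(array([  1.7,  53.3, 167.6]), np.float64(0.0007))
```

Emit:
jog_arm --motion '[{"offset": [1, 25, 0], "roll": 0, "hand": 87}, {"offset": [1.7, 50, 5], "roll": 0, "hand": 87}, {"offset": [1.7, 53.3, 30], "roll": 0, "hand": 87}, {"offset": [1.7, 53.3, 60], "roll": 0, "hand": 87}, {"offset": [1.7, 53.3, 90], "roll": 0, "hand": 87}, {"offset": [1.7, 53.3, 115], "roll": 0, "hand": 87}, {"offset": [1.7, 53.3, 135], "roll": 0, "hand": 87}, {"offset": [1.7, 53.3, 150], "roll": 0, "hand": 87}, {"offset": [1.7, 53.3, 160], "roll": 0, "hand": 87}, {"offset": [1.7, 53.3, 167], "roll": 0, "hand": 87}, {"offset": [1.7, 53.3, 167], "roll": 0, "hand": 75}, {"offset": [1.7, 53.3, 167], "roll": 0, "hand": 65}, {"offset": [1.7, 53.3, 167], "roll": 0, "hand": 58}, {"offset": [1.7, 53.3, 167], "roll": 0, "hand": 54}, {"offset": [1.7, 53.3, 167], "roll": 0, "hand": 50}, {"offset": [1.7, 53.3, 167], "roll": 0, "hand": 49}]'

```text
clock: 2.87
tool_pos: [0.5313, 0.252, 0.0692]
orientation: [-179.9, -0.0, -17.1]
force: [0.3, -0.7, 0.3]
opening: 0.053
```

Run:
```python
from plant import ctrl,cams
from h import *
import pickle
o=ctrl.get_obs();s=cams.snapshot("wrist");cv2.imwrite("pics/w2.png",s["img"][:,:,::-1])
print(o["clock"],o["tool_pos"],o["orientation"],o["force"],o["opening"])
for h in (44,22,-22,-44): print(wproj(s,o,tool(o)[1]+tool(o)[0]@[0,h/1e3,-.008]))
```

```text
2.8667 [0.53132098 0.2520352  0.0692406 ] [-1.79941955e+02 -3.41882318e-02 -1.71237975e+01] [ 0.33607473 -0.67896285  0.34666699] 0.053021604084138925
(np.float64(369.2871217980687), np.float64(269.72852848423554))
(np.float64(324.99174825341436), np.float64(271.05228706320423))
(np.float64(232.63852562487813), np.float64(271.14825910147226))
(np.float64(188.1327605096555), np.float64(269.9100836144514))
```

View pics/w2.png

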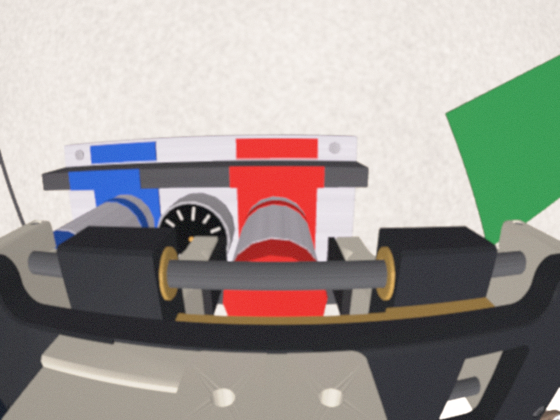

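The can (235–313) sits centred between the pads (216–330), and the jaws clear the holder and the blue can. I'll close and lift.

Emit:
jog_arm --motion '[{"offset": [0, 0, 0], "roll": 0, "hand": 48}, {"offset": [0, 0, 0], "roll": 0, "hand": 45}, {"offset": [0, 0, 0], "roll": 0, "hand": 43}, {"offset": [0, 0, 0], "roll": 0, "hand": 41}, {"offset": [0, 0, 0], "roll": 0, "hand": 36}, {"offset": [0, 0, 0], "roll": 0, "hand": 36}, {"offset": [0, 0, 0], "roll": 0, "hand": 36}, {"offset": [0, 0, 0], "roll": 0, "hand": 36}]'

```text
clock: 3.58
tool_pos: [0.5314, 0.2522, 0.0688]
orientation: [-180.0, -0.0, -17.1]
force: [1.1, 1.7, 0.3]
opening: 0.0414
```

Run:
```python
from plant import ctrl
from h import *
o=ctrl.get_obs();print(o["clock"],o["tool_pos"],o["orientation"],o["force"],o["opening"])
print(off(o,(.5416,-.0427,.16),-17.1))
```

```text
3.5833 [0.53135356 0.25217972 0.06875346] [-1.79960411e+02 -2.69061000e-02 -1.71105433e+01] [1.05190255 1.69118286 0.2503743 ] 0.04135289065392246
(array([ 96.6, 278.8, -91.4]), np.float64(-0.0002))
```

Emit:
jog_arm --motion '[{"offset": [0, 0, -4], "roll": 0, "hand": 36}, {"offset": [0, 0, -15], "roll": 0, "hand": 36}, {"offset": [0, 0, -35], "roll": 0, "hand": 36}, {"offset": [0, 0, -60], "roll": 0, "hand": 36}, {"offset": [0, 0, -80], "roll": 0, "hand": 36}, {"offset": [4, 10, -90], "roll": 0, "hand": 36}, {"offset": [12, 35, -91], "roll": 0, "hand": 36}, {"offset": [23, 65, -91], "roll": 0, "hand": 36}, {"offset": [34, 97, -91], "roll": 0, "hand": 36}, {"offset": [45, 130, -91], "roll": 0, "hand": 36}, {"offset": [57, 165, -91], "roll": 0, "hand": 36}, {"offset": [69, 200, -91], "roll": 0, "hand": 36}, {"offset": [80, 232, -91], "roll": 0, "hand": 36}, {"offset": [89, 257, -91], "roll": 0, "hand": 36}, {"offset": [94, 272, -85], "roll": 0, "hand": 36}, {"offset": [96.6, 278.8, -70], "roll": 0, "hand": 36}, {"offset": [96.6, 278.8, -50], "roll": 0, "hand": 36}, {"offset": [96.6, 278.8, -33], "roll": 0, "hand": 36}, {"offset": [96.6, 278.8, -20], "roll": 0, "hand": 36}, {"offset": [96.6, 278.8, -14], "roll": 0, "hand": 36}]'

```text
clock: 5.25
tool_pos: [0.5394, -0.044, 0.0808]
orientation: [179.9, 0.2, -17.2]
force: [-0.7, -0.4, -1.4]
opening: 0.0417
```

Run:
```python
from plant import ctrl,cams
from h import *
o=ctrl.get_obs();s=cams.snapshot("wrist");cv2.imwrite("pics/w3.png",s["img"][:,:,::-1])
print(o["clock"],o["tool_pos"],o["orientation"],o["force"],o["opening"],off(o,(.5416,-.0427,.0603)))
```

```text
5.25 [ 0.53937597 -0.0439658   0.08083875] [179.90848403   0.18980169 -17.18480832] [-0.69018489 -0.39335558 -1.41380822] 0.041714829619814445 (array([ 1.8, -1.9, 20.5]), np.float64(0.0))
```

View pics/w3.png

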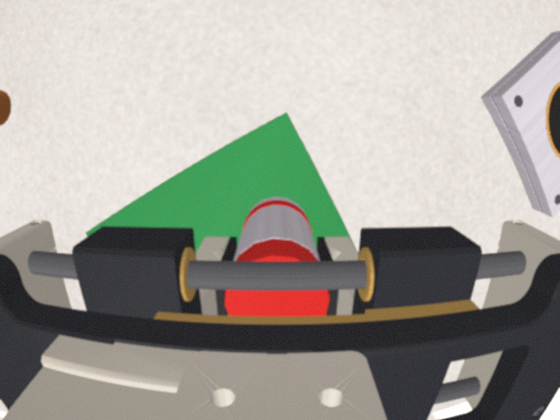

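The red can is upright in the jaws with its foot over the mat, and the nearest mat edge is well to the right. Next I'll lower it.

Emit:
jog_arm --motion '[{"offset": [0, 0, 6], "roll": 0, "hand": 36}, {"offset": [0, 0, 11], "roll": 0, "hand": 36}, {"offset": [0, 0, 15], "roll": 0, "hand": 36}, {"offset": [0, 0, 17], "roll": 0, "hand": 36}, {"offset": [0, 0, 18], "roll": 0, "hand": 36}, {"offset": [0, 0, 18], "roll": 0, "hand": 36}, {"offset": [0, 0, 18], "roll": 0, "hand": 36}]'

```text
clock: 5.88
tool_pos: [0.5414, -0.043, 0.0648]
orientation: [-180.0, -0.0, -17.1]
force: [0.2, 0.6, -0.9]
opening: 0.0414
```

Emit:
jog_arm --motion '[{"offset": [0, 0, 1.5], "roll": 0, "hand": 36}, {"offset": [0, 0, 2.8], "roll": 0, "hand": 36}, {"offset": [0, 0, 3.5], "roll": 0, "hand": 36}, {"offset": [0, 0, 4], "roll": 0, "hand": 36}, {"offset": [0, 0, 4], "roll": 0, "hand": 36}, {"offset": [0, 0, 4], "roll": 0, "hand": 36}]'

```text
clock: 6.38
tool_pos: [0.5413, -0.043, 0.0605]
orientation: [180.0, 0.0, -17.1]
force: [-0.4, 0.5, -1.9]
opening: 0.0416
```

Emit:
jog_arm --motion '[{"offset": [0, 0, 0.3], "roll": 0, "hand": 36}, {"offset": [0, 0, 0.6], "roll": 0, "hand": 36}, {"offset": [0, 0, 0.6], "roll": 0, "hand": 36}, {"offset": [0, 0, 0.6], "roll": 0, "hand": 36}]'

```text
clock: 6.72
tool_pos: [0.5412, -0.0431, 0.0599]
orientation: [180.0, 0.0, -17.1]
force: [-0.0, -0.5, -2.5]
opening: 0.0416
```

Emit:
jog_arm --motion '[{"offset": [0, 0, 0.3], "roll": 0, "hand": 36}, {"offset": [0, 0, 0.6], "roll": 0, "hand": 36}, {"offset": [0, 0, 0.6], "roll": 0, "hand": 36}, {"offset": [0, 0, 0.6], "roll": 0, "hand": 36}]'

```text
clock: 7.05
tool_pos: [0.5414, -0.043, 0.0597]
orientation: [-180.0, -0.0, -17.1]
force: [-1.7, -0.1, 3.9]
opening: 0.0414
```

Emit:
jog_arm --motion '[{"offset": [0, 0, 0], "roll": 0, "hand": 43}, {"offset": [0, 0, 0], "roll": 0, "hand": 46}, {"offset": [0, 0, 0], "roll": 0, "hand": 55}, {"offset": [0, 0, 0], "roll": 0, "hand": 70}, {"offset": [0, 0, -1], "roll": 0, "hand": 87}, {"offset": [0, 0, -6], "roll": 0, "hand": 87}, {"offset": [0, 0, -25], "roll": 0, "hand": 87}, {"offset": [0, 0, -55], "roll": 0, "hand": 87}, {"offset": [0, 0, -90], "roll": 0, "hand": 87}, {"offset": [0, 0, -115], "roll": 0, "hand": 87}, {"offset": [-5, -20, -120], "roll": 0, "hand": 87}, {"offset": [-14, -55, -120], "roll": 0, "hand": 87}, {"offset": [-24, -95, -120], "roll": 0, "hand": 87}, {"offset": [-34, -135, -120], "roll": 0, "hand": 87}, {"offset": [-44, -175, -120], "roll": 0, "hand": 87}, {"offset": [-54, -215, -120], "roll": 0, "hand": 87}, {"offset": [-64, -255, -120], "roll": 0, "hand": 87}, {"offset": [-74, -295, -120], "roll": 0, "hand": 87}, {"offset": [-84, -335, -120], "roll": 0, "hand": 87}, {"offset": [-90, -360, -120], "roll": 0, "hand": 87}]'

```text
clock: 8.72
tool_pos: [0.5611, 0.3312, 0.1796]
orientation: [-180.0, -0.0, -17.0]
force: [1.1, 0.1, 0.3]
opening: 0.0872
```

Emit:
jog_arm --motion '[{"offset": [-6, -25, 0], "roll": 0, "hand": 87}, {"offset": [-6, -25, 0], "roll": 0, "hand": 87}, {"offset": [-6, -25, 0], "roll": 0, "hand": 87}, {"offset": [-6, -25, 0], "roll": 0, "hand": 87}]'

```text
clock: 9.05
tool_pos: [0.5626, 0.3529, 0.1793]
orientation: [180.0, 0.0, -17.1]
force: [0.1, -0.2, -0.5]
opening: 0.0872
```

Run:
```python
from plant import ctrl,cams
from h import *
import pickle
o=ctrl.get_obs();s=cams.snapshot("wrist");t=cams.snapshot("top");pickle.dump((o,s),open("w4.pkl","wb"))
print(o["clock"],o["tool_pos"],o["orientation"],o["opening"],off(o,(.5626,.3535,.068),-17.1))
v=np.zeros((590,800,3),np.uint8);v[:420,:560]=s["img"]
v[420:590,:]=cv2.resize(t["img"][200:285,80:480],(800,170));cv2.imwrite("pics/w4.png",v[:,:,::-1])
```

```text
9.05 [0.5625908  0.35285207 0.17927827] [ 1.79965786e+02  1.72365068e-02 -1.71021705e+01] 0.08720257991392256 (array([-1.000e-01, -7.000e-01,  1.113e+02]), np.float64(-0.0))
```

View pics/w4.png

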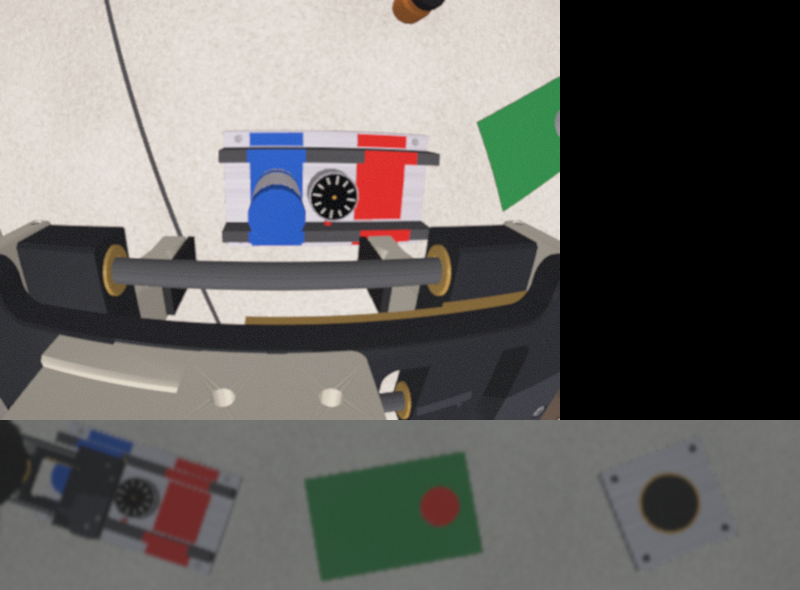

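The red can stands upright on the mat, and the blue can (centre x≈276) lies between the fingers. I'll go down and grip it.

Emit:
jog_arm --motion '[{"offset": [0, -0.7, 20], "roll": 0, "hand": 87}, {"offset": [0, -0.7, 50], "roll": 0, "hand": 87}, {"offset": [0, -0.7, 78], "roll": 0, "hand": 87}, {"offset": [0, -0.7, 98], "roll": 0, "hand": 87}, {"offset": [0, -0.7, 108], "roll": 0, "hand": 87}, {"offset": [0, -0.7, 111], "roll": 0, "hand": 80}, {"offset": [0, -0.7, 111], "roll": 0, "hand": 70}, {"offset": [0, -0.7, 111], "roll": 0, "hand": 60}, {"offset": [0, -0.7, 111], "roll": 0, "hand": 52}, {"offset": [0, -0.7, 111], "roll": 0, "hand": 48}, {"offset": [0, -0.7, 111], "roll": 0, "hand": 45}, {"offset": [0, -0.7, 111], "roll": 0, "hand": 43}, {"offset": [0, -0.7, 111], "roll": 0, "hand": 41}, {"offset": [0, -0.7, 111], "roll": 0, "hand": 36}, {"offset": [0, -0.7, 111], "roll": 0, "hand": 36}, {"offset": [0, -0.7, 111], "roll": 0, "hand": 36}, {"offset": [0, -0.7, 111], "roll": 0, "hand": 36}]'

```text
clock: 10.57
tool_pos: [0.5631, 0.3538, 0.0686]
orientation: [180.0, -0.0, -17.1]
force: [-1.6, -0.9, 4.0]
opening: 0.0418
```

Run:
```python
from plant import ctrl
from h import *
o=ctrl.get_obs();print(o["clock"],o["tool_pos"],o["orientation"],o["force"],o["opening"])
print(off(o,(.5224,.0657,.0603),-17.1))
```

```text
10.5667 [0.56311647 0.35376522 0.06864869] [ 1.79996674e+02 -7.10193336e-03 -1.71165531e+01] [-1.62421479 -0.94661374  4.04650022] 0.04178156296083789
(array([ 45.9, 287.3,   8.4]), np.float64(-0.0003))
```

Emit:
jog_arm --motion '[{"offset": [0, 0, -4], "roll": 0, "hand": 36}, {"offset": [0, 0, -15], "roll": 0, "hand": 36}, {"offset": [0, 0, -35], "roll": 0, "hand": 36}, {"offset": [0, 0, -60], "roll": 0, "hand": 36}, {"offset": [0, 0, -80], "roll": 0, "hand": 36}, {"offset": [2, 10, -90], "roll": 0, "hand": 36}, {"offset": [6, 36, -91], "roll": 0, "hand": 36}, {"offset": [11, 67, -91], "roll": 0, "hand": 36}, {"offset": [16, 100, -91], "roll": 0, "hand": 36}, {"offset": [21, 134, -91], "roll": 0, "hand": 36}, {"offset": [27, 170, -91], "roll": 0, "hand": 36}, {"offset": [33, 206, -91], "roll": 0, "hand": 36}, {"offset": [38, 239, -91], "roll": 0, "hand": 36}, {"offset": [42, 265, -91], "roll": 0, "hand": 36}, {"offset": [45, 280, -85], "roll": 0, "hand": 36}, {"offset": [46, 287, -65], "roll": 0, "hand": 36}, {"offset": [46, 287, -40], "roll": 0, "hand": 36}, {"offset": [46, 287, -20], "roll": 0, "hand": 36}, {"offset": [46, 287, -8], "roll": 0, "hand": 36}, {"offset": [46, 287, 0], "roll": 0, "hand": 36}]'

```text
clock: 12.23
tool_pos: [0.5214, 0.0651, 0.0669]
orientation: [179.9, 0.1, -17.2]
force: [0.2, 0.1, -1.8]
opening: 0.0416
```

Emit:
jog_arm --motion '[{"offset": [0, 0, 2], "roll": 0, "hand": 36}, {"offset": [0, 0, 4], "roll": 0, "hand": 36}, {"offset": [0, 0, 5], "roll": 0, "hand": 36}, {"offset": [0, 0, 5], "roll": 0, "hand": 36}, {"offset": [0, 0, 5], "roll": 0, "hand": 36}]'

```text
clock: 12.65
tool_pos: [0.523, 0.0663, 0.0641]
orientation: [-179.9, -0.1, -17.1]
force: [0.1, 0.2, -0.9]
opening: 0.0415
```

Expected contact is at about 0.0596.

Emit:
jog_arm --motion '[{"offset": [0, 0, 1.5], "roll": 0, "hand": 36}, {"offset": [0, 0, 2.8], "roll": 0, "hand": 36}, {"offset": [0, 0, 3.5], "roll": 0, "hand": 36}, {"offset": [0, 0, 4], "roll": 0, "hand": 36}, {"offset": [0, 0, 4.3], "roll": 0, "hand": 36}, {"offset": [0, 0, 4.3], "roll": 0, "hand": 36}, {"offset": [0, 0, 4.3], "roll": 0, "hand": 36}]'

```text
clock: 13.23
tool_pos: [0.5227, 0.066, 0.0596]
orientation: [-180.0, -0.0, -17.1]
force: [-2.7, -0.5, 5.2]
opening: 0.0416
```

Emit:
jog_arm --motion '[{"offset": [0, 0, 0.3], "roll": 0, "hand": 36}, {"offset": [0, 0, 0.5], "roll": 0, "hand": 36}, {"offset": [0, 0, 0.5], "roll": 0, "hand": 36}, {"offset": [0, 0, 0.5], "roll": 0, "hand": 36}]'

```text
clock: 13.57
tool_pos: [0.5227, 0.066, 0.0596]
orientation: [-180.0, -0.0, -17.1]
force: [-3.1, -0.7, 9.8]
opening: 0.0415
```

Emit:
jog_arm --motion '[{"offset": [0, 0, -0.6], "roll": 0, "hand": 36}, {"offset": [0, 0, -0.6], "roll": 0, "hand": 43}, {"offset": [0, 0, -0.6], "roll": 0, "hand": 46}, {"offset": [0, 0, -0.6], "roll": 0, "hand": 55}, {"offset": [0, 0, -0.6], "roll": 0, "hand": 70}, {"offset": [0, 0, -1], "roll": 0, "hand": 87}, {"offset": [0, 0, -6], "roll": 0, "hand": 87}, {"offset": [0, 0, -25], "roll": 0, "hand": 87}, {"offset": [0, 0, -55], "roll": 0, "hand": 87}, {"offset": [0, 0, -90], "roll": 0, "hand": 87}, {"offset": [0, 0, -115], "roll": 0, "hand": 87}, {"offset": [-5, -20, -120], "roll": 0, "hand": 87}, {"offset": [-11, -55, -120], "roll": 0, "hand": 87}, {"offset": [-18, -90, -120], "roll": 0, "hand": 87}, {"offset": [-25, -130, -120], "roll": 0, "hand": 87}, {"offset": [-33, -170, -120], "roll": 0, "hand": 87}, {"offset": [-40, -205, -120], "roll": 0, "hand": 87}, {"offset": [-46, -228, -120], "roll": 0, "hand": 87}, {"offset": [-46, -234, -120], "roll": 0.004, "hand": 87}, {"offset": [-46, -234, -120], "roll": 0.004, "hand": 87}]'

```text
clock: 15.23
tool_pos: [0.5474, 0.3048, 0.1783]
orientation: [180.0, 0.0, -17.2]
force: [0.6, -0.2, 0.7]
opening: 0.0866
```

Emit:
jog_arm --motion '[{"offset": [0, 0, 0], "roll": 0, "hand": 87}, {"offset": [0, 0, 0], "roll": 0, "hand": 87}, {"offset": [0, 0, 0], "roll": 0, "hand": 87}]'

```text
clock: 15.48
tool_pos: [0.5475, 0.3019, 0.1789]
orientation: [180.0, 0.0, -17.4]
force: [-0.8, -0.2, 0.6]
opening: 0.0871
```

Run:
```python
from plant import ctrl,cams
from h import *
import pickle
o=ctrl.get_obs();s=cams.snapshot("wrist");t=cams.snapshot("top");pickle.dump((o,s),open("w5.pkl","wb"))
print(o["clock"],o["tool_pos"],o["orientation"],o["opening"],wproj(s,o,(.5473,.3030,.034)),off(o,(.5473,.3030,.022),-17.3))
print([b for b in blobs(mask(s["img"],"dark"),150)])
v=np.zeros((590,800,3),np.uint8);v[:420,:560]=s["img"]
v[420:590,:]=cv2.resize(t["img"][200:285,80:480],(800,170));cv2.imwrite("pics/w5.png",v[:,:,::-1])
```

```text
15.4833 [0.54745351 0.30185131 0.17886158] [ 1.79999587e+02  1.06509254e-03 -1.74156091e+01] 0.08713100806982858 (np.float64(276.7715899085161), np.float64(196.93218102309754)) (array([ -0.5,  -1.1, 156.9]), np.float64(-0.002))
[(1147, [255, 175, 45, 45], [277.0, 196.9]), (34841, [0, 226, 560, 194], [280.2, 327.7]), (5996, [416, 226, 121, 83], [480.9, 261.9]), (323, [173, 236, 22, 25], [186.3, 250.6]), (318, [359, 236, 22, 25], [366.9, 250.7]), (331, [164, 288, 21, 26], [173.2, 298.2]), (346, [369, 288, 21, 24], [380.3, 297.5])]
```

View pics/w5.png

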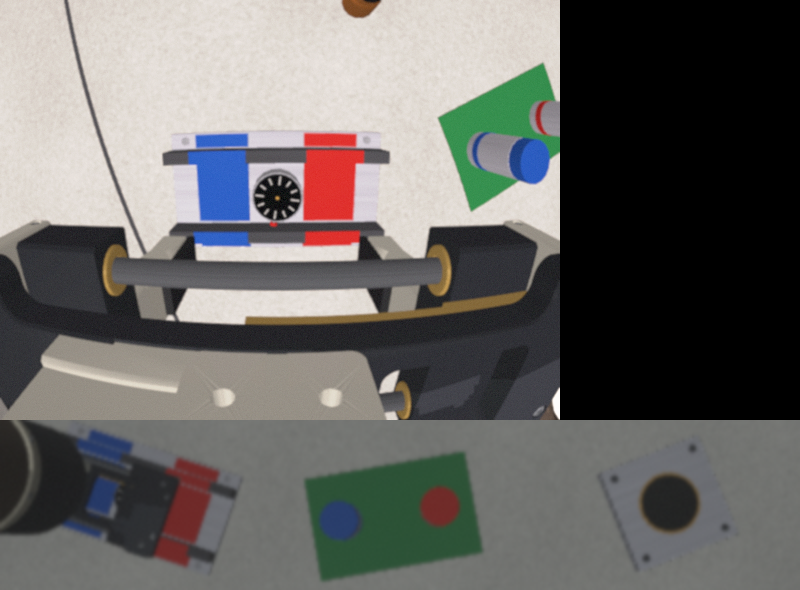

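The dial at (277,197) is exactly where the can grasps predicted, and both cans stand on the mat. I'll descend on the holder.

Emit:
jog_arm --motion '[{"offset": [-0.5, -1.1, 25], "roll": 0, "hand": 87}, {"offset": [-0.5, -1.1, 58], "roll": 0, "hand": 87}, {"offset": [-0.5, -1.1, 88], "roll": 0, "hand": 87}, {"offset": [-0.5, -1.1, 112], "roll": 0, "hand": 87}, {"offset": [-0.5, -1.1, 130], "roll": 0, "hand": 87}, {"offset": [-0.5, -1.1, 141], "roll": 0, "hand": 87}, {"offset": [-0.5, -1.1, 148], "roll": 0, "hand": 87}, {"offset": [-0.5, -1.1, 151], "roll": 0, "hand": 87}, {"offset": [-0.5, -1.1, 153], "roll": 0, "hand": 87}, {"offset": [-0.5, -1.1, 153], "roll": 0, "hand": 78}, {"offset": [-0.5, -1.1, 153], "roll": 0, "hand": 68}, {"offset": [-0.5, -1.1, 153], "roll": 0, "hand": 60}, {"offset": [-0.5, -1.1, 153], "roll": 0, "hand": 55}, {"offset": [-0.5, -1.1, 153], "roll": 0, "hand": 55}]'

```text
clock: 16.75
tool_pos: [0.5475, 0.3046, 0.0261]
orientation: [-180.0, -0.0, -17.3]
force: [0.2, -1.1, -0.9]
opening: 0.0595
```

Emit:
jog_arm --motion '[{"offset": [0, 0, 0], "roll": 0, "hand": 52}, {"offset": [0, 0, 0], "roll": 0, "hand": 50}, {"offset": [0, 0, 0], "roll": 0, "hand": 49}, {"offset": [0, 0, 0], "roll": 0, "hand": 47}, {"offset": [0, 0, 0], "roll": 0, "hand": 42}, {"offset": [0, 0, 0], "roll": 0, "hand": 42}, {"offset": [0, 0, 0], "roll": 0, "hand": 42}, {"offset": [0, 0, 0], "roll": 0, "hand": 42}]'

```text
clock: 17.42
tool_pos: [0.5473, 0.3043, 0.0255]
orientation: [180.0, 0.0, -17.3]
force: [-1.5, -0.7, 1.1]
opening: 0.0472
```

Run:
```python
from plant import ctrl,cams
from h import *
o=ctrl.get_obs();print(o["clock"],o["tool_pos"],o["orientation"],o["force"],o["opening"])
s=cams.snapshot("wrist");cv2.imwrite("pics/w6.png",s["img"][:,:,::-1])
print(off(o,(.551,-.303,.15),-17.3))
```

```text
17.4167 [0.54727298 0.30429916 0.02553434] [ 1.79989278e+02  4.35988018e-03 -1.73496229e+01] [-1.5396339  -0.69842863  1.08507373] 0.047204694797083044
(array([ 184.6,  578.6, -124.4]), np.float64(-0.0009))
```

View pics/w6.png

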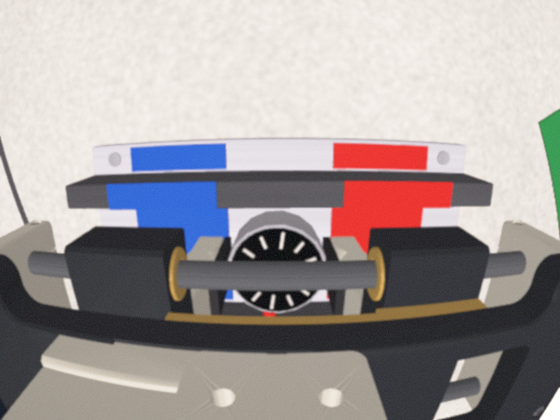

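The holder is gripped (opening 47.2 mm), dial up at about (276,268) and central between the pads. I'll lift high and carry it over the cans.

Emit:
jog_arm --motion '[{"offset": [0, 0, -3], "roll": 0, "hand": 42}, {"offset": [0, 0, -12], "roll": 0, "hand": 42}, {"offset": [0, 0, -30], "roll": 0, "hand": 42}, {"offset": [0, 0, -55], "roll": 0, "hand": 42}, {"offset": [0, 0, -85], "roll": 0, "hand": 42}, {"offset": [0, 0, -115], "roll": 0, "hand": 42}, {"offset": [3, 8, -140], "roll": 0, "hand": 42}, {"offset": [8, 25, -158], "roll": 0, "hand": 42}, {"offset": [16, 50, -165], "roll": 0, "hand": 42}, {"offset": [26, 82, -165], "roll": 0, "hand": 42}, {"offset": [37, 116, -165], "roll": 0, "hand": 42}, {"offset": [48, 150, -165], "roll": 0, "hand": 42}, {"offset": [59, 185, -165], "roll": 0, "hand": 42}, {"offset": [70, 220, -165], "roll": 0, "hand": 42}, {"offset": [81, 255, -165], "roll": 0, "hand": 42}, {"offset": [92, 290, -165], "roll": 0, "hand": 42}, {"offset": [103, 325, -165], "roll": 0, "hand": 42}, {"offset": [114, 358, -165], "roll": 0, "hand": 42}, {"offset": [124, 390, -165], "roll": 0, "hand": 42}, {"offset": [134, 420, -165], "roll": 0, "hand": 42}]'

```text
clock: 19.13
tool_pos: [0.5498, -0.1382, 0.1916]
orientation: [-180.0, -0.1, -17.4]
force: [0.8, 0.3, -0.5]
opening: 0.0472
```

Emit:
jog_arm --motion '[{"offset": [10, 32, 0], "roll": 0, "hand": 42}, {"offset": [20, 62, 0], "roll": 0, "hand": 42}, {"offset": [30, 92, 0], "roll": 0, "hand": 42}, {"offset": [38, 118, 0], "roll": 0, "hand": 42}, {"offset": [44, 138, 0], "roll": 0, "hand": 42}, {"offset": [48, 150, 10], "roll": 0, "hand": 42}, {"offset": [50.6, 158, 20], "roll": 0, "hand": 42}, {"offset": [50.6, 158.6, 20], "roll": 0, "hand": 42}, {"offset": [50.6, 158.6, 20], "roll": 0, "hand": 42}, {"offset": [50.6, 158.6, 20], "roll": 0, "hand": 42}]'

```text
clock: 19.97
tool_pos: [0.5511, -0.302, 0.1705]
orientation: [180.0, 0.0, -17.3]
force: [0.2, 0.9, -0.9]
opening: 0.0474
```

Run:
```python
from plant import ctrl,cams
from h import *
import pickle
o=ctrl.get_obs();print(o["clock"],o["tool_pos"],o["orientation"],o["force"],o["opening"])
s=cams.snapshot("wrist");pickle.dump((o,s),open("w7.pkl","wb"));cv2.imwrite("pics/w7.png",s["img"][:,:,::-1])
Rt,p=tool(o)
for c in((.5496,-.3047),(.5536,-.2998)): print(wproj(s,o,(*c,.032)))
print("holder dial pred",wproj(s,o,p+Rt@[0,0,-.0085]))
```

```text
19.9667 [ 0.55107958 -0.30204278  0.1704944 ] [ 1.79998706e+02  2.44971028e-02 -1.73010708e+01] [ 0.20846044  0.85594377 -0.93454279] 0.047446803290919
(np.float64(281.22687339873676), np.float64(198.66365239529506))
(np.float64(274.72017432172106), np.float64(196.12007880470094))
holder dial pred (np.float64(278.86591022095826), np.float64(272.01263477525947))
```

View pics/w7.png

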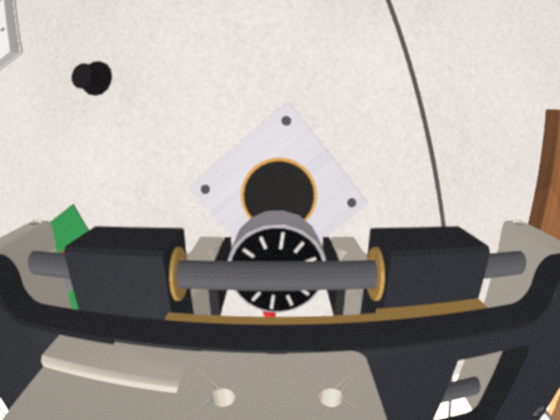

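The pad (ring x 242–318, top 158) and three block screws at (205,189), (286,121) and (351,202) are visible. I'll work out the block centre and the holder's offset in the jaws.

Run:
```python
from h import *
import pickle
o,s=pickle.load(open("w7.pkl","rb"));im=s["img"];Rt,p=tool(o)
h=cv2.cvtColor(im,cv2.COLOR_RGB2HSV)
g=h[...,2]
sc=[]
for x,y in((205,189),(286,121),(351,202)):
    w=g[y-7:y+8,x-7:x+8]<110;yy,xx=np.nonzero(w);c=(x-7+xx.mean(),y-7+yy.mean());sc.append(wray(s,o,c,.030)[:2]);print(c,w.sum(),sc[-1])
sc=np.array(sc);print("screw centre",(sc[0]+sc[2])/2, "sides",np.linalg.norm(sc[0]-sc[1]),np.linalg.norm(sc[1]-sc[2]),"angle",np.dot(sc[0]-sc[1],sc[2]-sc[1]))
r=(h[...,0]>10)&(h[...,0]<25)&(h[...,1]>100)&(h[...,2]>90);r[222:]=0;r[:140]=0;r[:,:225]=0;r[:,335:]=0
yy,xx=np.nonzero(r);W=np.array([wray(s,o,(a,b),.031)[:2] for a,b in zip(xx,yy)])
A=np.c_[2*W,np.ones(len(W))];q=np.linalg.lstsq(A,(W**2).sum(1),rcond=None)[0];print("ring",q[:2],np.sqrt(q[2]+q[:2]@q[:2]),len(W))
th=np.linspace(0,2*np.pi,181)
for zz in(-.0085,):
    c=np.array([wproj(s,o,p+Rt@[.024*np.cos(t),.024*np.sin(t),zz]) for t in th]);print("rim pred x",c[:,0].min(),c[:,0].max(),"y",c[:,1].min(),c[:,1].max())
cv2.imwrite("pics/c7.png",cv2.resize(im[200:330,200:360],None,fx=4,fy=4,interpolation=cv2.INTER_CUBIC)[:,:,::-1])
```

```text
(np.float64(205.0), np.float64(189.0)) 37 [ 0.5787285  -0.24061813]
(np.float64(285.8095238095238), np.float64(120.26190476190476)) 42 [ 0.61536088 -0.32927171]
(np.float64(351.2105263157895), np.float64(202.1578947368421)) 38 [ 0.52667726 -0.3656587 ]
screw centre [ 0.55270288 -0.30313842] sides 0.09592387018328757 0.09585822267679428 angle 2.2855900193102796e-05
ring [ 0.55292903 -0.30314699] 0.032578927073001245 577
rim pred x 228.28241610636348 329.37260970127244 y 223.8796320610786 313.9326201515638
```

View pics/c7.png

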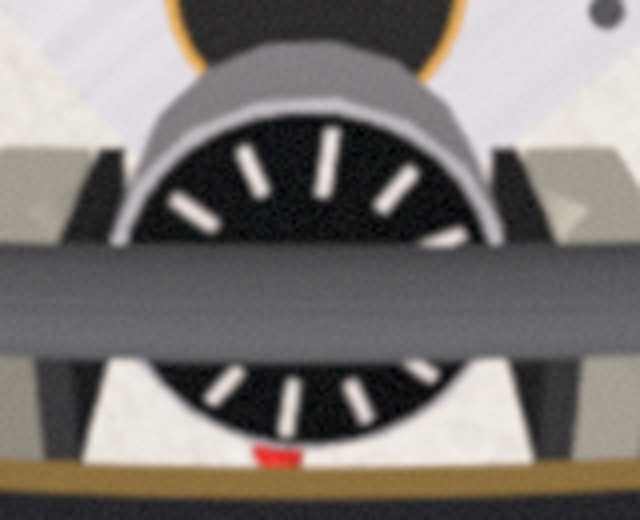

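The rim top (224.5) and bottom (311) in full-frame rows match the TCP prediction within about 1 px, and its x centre is 277 against a predicted 279. The pad centre comes out at (0.5528, -0.3031) by both methods. I'll correct and go down to 12 mm above the pad.

Emit:
jog_arm --motion '[{"offset": [0.8, 0.5, 20], "roll": 0, "hand": 42}, {"offset": [1.8, 1, 48], "roll": 0, "hand": 42}, {"offset": [1.8, 1, 74], "roll": 0, "hand": 42}, {"offset": [1.8, 1, 93], "roll": 0, "hand": 42}, {"offset": [1.8, 1, 104], "roll": 0, "hand": 42}, {"offset": [1.8, 1, 110], "roll": 0, "hand": 42}, {"offset": [1.8, 1, 110], "roll": 0, "hand": 42}, {"offset": [1.8, 1, 110], "roll": 0, "hand": 42}, {"offset": [1.8, 1, 110], "roll": 0, "hand": 42}]'

```text
clock: 20.77
tool_pos: [0.5535, -0.3046, 0.0621]
orientation: [180.0, -0.1, -17.3]
force: [0.4, 0.1, 0.1]
opening: 0.047
```

Run:
```python
from plant import ctrl,cams
from h import *
import pickle
o=ctrl.get_obs();print(o["clock"],o["tool_pos"],o["orientation"],o["force"],o["opening"])
s=cams.snapshot("wrist");pickle.dump((o,s),open("w8.pkl","wb"));im=s["img"];Rt,p=tool(o)
cv2.imwrite("pics/c8.png",cv2.resize(im[170:320,190:370],None,fx=4,fy=4,interpolation=cv2.INTER_CUBIC)[:,:,::-1])
th=np.linspace(0,2*np.pi,181)
def ext(c,rad,z):
    q=np.array([wproj(s,o,(c[0]+rad*np.cos(t),c[1]+rad*np.sin(t),z)) for t in th]);return q.min(0).round(1),q.max(0).round(1)
print("rim",ext(p,.024,p[2]+.0085),"pad edge",ext((.5528,-.3031),.032,.032),"foot",ext(p,.024,p[2]-.0155))
```

```text
20.7667 [ 0.55349858 -0.30456312  0.06210953] [ 1.79996832e+02 -1.37611395e-01 -1.73178944e+01] [0.40244795 0.1431021  0.05480383] 0.04701958502872753
rim (array([228.3, 223.8]), array([329.4, 314. ])) pad edge (array([222.1, 190.4]), array([330.9, 291.6])) foot (array([234.4, 209.4]), array([322.8, 290.6]))
```

View pics/c8.png

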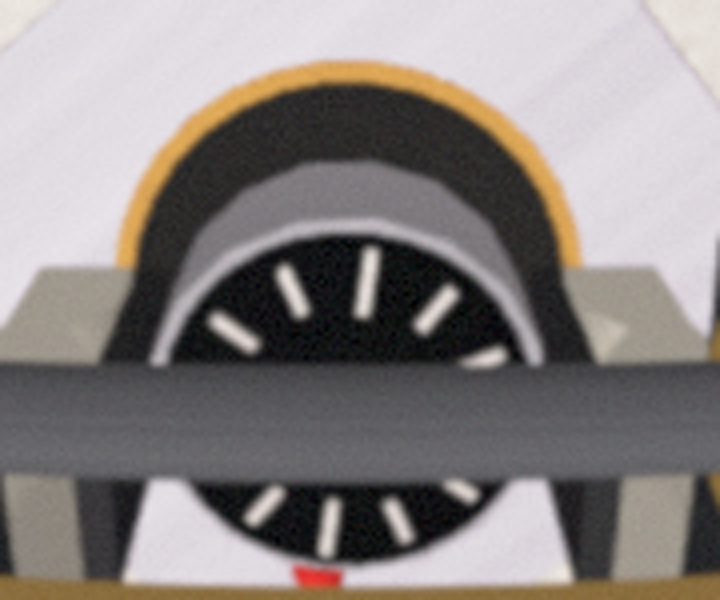

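The holder is centred sideways (277.1 against 277.4 for the ring). Along tool x it needs about -0.8 mm. I'll lower it in small steps.

Emit:
jog_arm --motion '[{"offset": [-0.8, 0, 3], "roll": 0, "hand": 42}, {"offset": [-0.8, 0, 6], "roll": 0, "hand": 42}, {"offset": [-0.8, 0, 8.5], "roll": 0, "hand": 42}, {"offset": [-0.8, 0, 10], "roll": 0, "hand": 42}, {"offset": [-0.8, 0, 11], "roll": 0, "hand": 42}, {"offset": [-0.8, 0, 11], "roll": 0, "hand": 42}, {"offset": [-0.8, 0, 11], "roll": 0, "hand": 42}, {"offset": [-0.8, 0, 11], "roll": 0, "hand": 42}]'

```text
clock: 21.48
tool_pos: [0.5517, -0.3042, 0.0496]
orientation: [180.0, -0.0, -17.3]
force: [0.4, 0.6, 0.0]
opening: 0.0476
```

Run:
```python
from plant import ctrl,cams
from h import *
import pickle
s=cams.snapshot("wrist");o=ctrl.get_obs();print(o["tool_pos"],o["force"])
im=s["img"];Rt,p=tool(o)
h=cv2.cvtColor(im,cv2.COLOR_RGB2HSV)
r=(h[...,0]>10)&(h[...,0]<25)&(h[...,1]>100)&(h[...,2]>90);r[236:]=0;r[:150]=0;r[:,:205]=0;r[:,350:]=0
yy,xx=np.nonzero(r);W=np.array([wray(s,o,(a,b),.031)[:2] for a,b in zip(xx,yy)])
q=np.linalg.lstsq(np.c_[2*W,np.ones(len(W))],(W**2).sum(1),rcond=None)[0];print("ring",q[:2],np.sqrt(q[2]+q[:2]@q[:2]),len(W),"rel tool mm",Rt.T@np.r_[q[:2]-p[:2],0]*1e3)
th=np.linspace(0,2*np.pi,181)
f=np.array([wproj(s,o,p+Rt@[.024*np.cos(t),.024*np.sin(t),-.0085]) for t in th]);print("rim pred",f.min(0),f.max(0))
f=np.array([wproj(s,o,p+Rt@[.024*np.cos(t),.024*np.sin(t),.0155]) for t in th]);print("foot pred top",f.min(0))
g=cv2.cvtColor(im,cv2.COLOR_RGB2GRAY);print(g[195:240,277].tolist());print(g[228,215:340].tolist())
```

```text
[ 0.55173906 -0.30422189  0.049629  ] [-0.14672596 -0.27298455 -1.01555291]
ring [ 0.55358604 -0.30349277] 0.03244645452697199 955 rel tool mm [ 1.54561139e+00 -1.24661932e+00  1.45631040e-04]
rim pred [228.28359627 223.8774845 ] [329.37433454 313.93119961]
foot pred top [234.39420747 209.34103133]
[40, 42, 42, 43, 42, 45, 43, 46, 48, 50, 42, 45, 40, 48, 52, 86, 118, 123, 127, 125, 123, 130, 122, 124, 124, 127, 122, 122, 126, 148, 176, 182, 162, 107, 36, 20, 19, 16, 12, 21, 15, 22, 24, 16, 10]
[222, 204, 186, 177, 174, 173, 159, 119, 76, 48, 47, 47, 43, 41, 43, 45, 47, 42, 45, 40, 39, 49, 42, 56, 85, 103, 116, 124, 124, 124, 122, 122, 125, 123, 127, 123, 124, 123, 124, 127, 140, 141, 151, 162, 174, 178, 179, 178, 173, 166, 164, 162, 157, 142, 127, 114, 108, 104, 103, 102, 101, 100, 107, 104, 108, 109, 110, 103, 110, 121, 144, 156, 161, 168, 168, 176, 178, 177, 176, 167, 159, 156, 145, 134, 131, 126, 127, 124, 125, 123, 120, 121, 123, 123, 121, 125, 124, 114, 93, 63, 47, 41, 50, 43, 45, 40, 47, 42, 42, 44, 44, 48, 47, 43, 61, 97, 140, 167, 171, 173, 177, 192, 211, 217, 222]
```

```bash
cat > ring.py <<'E'
from plant import ctrl,cams
from h import *
import pickle
def ring(s,z):
    # ring centre in tool frame, tool taken as exactly vertical, TCP height z
    o={"orientation":[180,0,0],"tool_pos":[0,0,z]};h=cv2.cvtColor(s["img"],cv2.COLOR_RGB2HSV)
    r=(h[...,0]>10)&(h[...,0]<25)&(h[...,1]>100)&(h[...,2]>90);r[236:]=0;r[:150]=0;r[:,:205]=0;r[:,350:]=0
    yy,xx=np.nonzero(r);W=np.array([wray(s,o,(a,b),.031)[:2] for a,b in zip(xx,yy)])
    q=np.linalg.lstsq(np.c_[2*W,np.ones(len(W))],(W**2).sum(1),rcond=None)[0]
    return np.r_[q[0],-q[1],np.sqrt(q[2]+q[:2]@q[:2])]*1e3
E
python3 - <<'E'
from ring import *
o,s=pickle.load(open("w8.pkl","rb"));print([ring(s,z).round(2) for z in(.0605,.0615,.0621)])
P=[]
for i in range(4):
    s=cams.snapshot("wrist");o=ctrl.get_obs();P.append(np.r_[o["tool_pos"],o["orientation"]]);print(ring(s,.0495).round(2))
print(np.array(P).round(4))
E
```

```text
[array([ 0.22, -1.06, 32.21]), array([-0.17, -1.06, 32.39]), array([-0.41, -1.06, 32.5 ])]
[ 1.56 -1.24 32.44]
[ 1.58 -1.24 32.43]
[ 1.59 -1.21 32.43]
[ 1.61 -1.24 32.42]
[[ 5.517000e-01 -3.042000e-01  4.970000e-02  1.799989e+02 -8.400000e-03
  -1.734790e+01]
 [ 5.517000e-01 -3.042000e-01  4.960000e-02 -1.800000e+02 -3.800000e-03
  -1.734840e+01]
 [ 5.517000e-01 -3.042000e-01  4.970000e-02 -1.799998e+02 -1.030000e-02
  -1.734830e+01]
 [ 5.517000e-01 -3.042000e-01  4.960000e-02  1.799996e+02 -3.900000e-03
  -1.735160e+01]]
```

Emit:
jog_arm --motion '[{"offset": [0.9, 0, 0], "roll": 0, "hand": 42}, {"offset": [1.7, 0, 0], "roll": 0, "hand": 42}, {"offset": [1.7, 0, 0], "roll": 0, "hand": 42}, {"offset": [1.7, 0, 0], "roll": 0, "hand": 42}, {"offset": [1.7, 0, 0], "roll": 0, "hand": 42}, {"offset": [1.7, 0, 0], "roll": 0, "hand": 42}]'

```text
clock: 22.23
tool_pos: [0.5533, -0.3047, 0.0496]
orientation: [-180.0, -0.0, -17.4]
force: [-0.2, -0.4, -1.0]
opening: 0.0476
```

Run:
```python
from ring import *
for i in range(3): s=cams.snapshot("wrist")
o=ctrl.get_obs();print(o["tool_pos"],o["force"]);z=o["tool_pos"][2]
print(ring(s,z))
g=cv2.cvtColor(s["img"],cv2.COLOR_RGB2GRAY);print(g[170:215,277].tolist())
oo={"orientation":[180,0,0],"tool_pos":[0,0,z]}
print("tool x of pad edge/foot edge:",[(r,(wray(s,oo,(277,r),zz)[0]*1e3).round(2)) for r,zz in((186,.032),(188,.032),(190,.032),(192,.032),(194,.032),(209.9,z-.0155))])
```

```text
[ 0.55324308 -0.30467993  0.04953711] [ 0.42533345  0.86013964 -1.01858017]
[ 0.06348129 -1.22982028 32.36733856]
[226, 225, 225, 225, 226, 226, 227, 227, 224, 225, 223, 220, 222, 221, 222, 222, 221, 222, 212, 188, 172, 174, 176, 172, 154, 103, 50, 41, 43, 43, 41, 43, 38, 47, 39, 42, 45, 44, 44, 51, 82, 115, 127, 125, 126]
tool x of pad edge/foot edge: [(186, np.float64(35.9)), (188, np.float64(34.85)), (190, np.float64(33.79)), (192, np.float64(32.74)), (194, np.float64(31.68)), (209.9, np.float64(23.7))]
```

Concentric within about 0.5 mm, so I'll set it down.

Emit:
jog_arm --motion '[{"offset": [0, 0, 0.5], "roll": 0, "hand": 42}, {"offset": [0, 0, 1], "roll": 0, "hand": 42}, {"offset": [0, 0, 1.4], "roll": 0, "hand": 42}, {"offset": [0, 0, 1.8], "roll": 0, "hand": 42}, {"offset": [0, 0, 1.8], "roll": 0, "hand": 42}, {"offset": [0, 0, 1.8], "roll": 0, "hand": 42}, {"offset": [0, 0, 1.8], "roll": 0, "hand": 42}]'

```text
clock: 22.97
tool_pos: [0.5533, -0.3047, 0.0478]
orientation: [180.0, 0.0, -17.3]
force: [0.4, -0.0, -0.9]
opening: 0.047
```

Emit:
jog_arm --motion '[{"offset": [0, 0, 0.2], "roll": 0, "hand": 42}, {"offset": [0, 0, 0.4], "roll": 0, "hand": 42}, {"offset": [0, 0, 0.4], "roll": 0, "hand": 42}, {"offset": [0, 0, 0.4], "roll": 0, "hand": 42}]'

```text
clock: 23.3
tool_pos: [0.5533, -0.3047, 0.0475]
orientation: [180.0, -0.0, -17.3]
force: [-0.4, 1.0, 1.7]
opening: 0.0475
```

Emit:
jog_arm --motion '[{"offset": [0, 0, 0.3], "roll": 0, "hand": 42}, {"offset": [0, 0, 0.3], "roll": 0, "hand": 42}, {"offset": [0, 0, 0.3], "roll": 0, "hand": 42}]'

```text
clock: 23.55
tool_pos: [0.5533, -0.3047, 0.0475]
orientation: [180.0, -0.0, -17.3]
force: [-2.5, 1.5, 4.8]
opening: 0.0474
```

Emit:
jog_arm --motion '[{"offset": [0, 0, -0.3], "roll": 0, "hand": 46}, {"offset": [0, 0, -0.3], "roll": 0, "hand": 49}, {"offset": [0, 0, -0.3], "roll": 0, "hand": 52}, {"offset": [0, 0, -0.3], "roll": 0, "hand": 60}, {"offset": [0, 0, -0.3], "roll": 0, "hand": 75}, {"offset": [0, 0, -0.3], "roll": 0, "hand": 87}, {"offset": [0, 0, -1], "roll": 0, "hand": 87}, {"offset": [0, 0, -8], "roll": 0, "hand": 87}, {"offset": [0, 0, -30], "roll": 0, "hand": 87}, {"offset": [0, 0, -60], "roll": 0, "hand": 87}, {"offset": [0, 0, -90], "roll": 0, "hand": 87}, {"offset": [0, 0, -110], "roll": 0, "hand": 87}, {"offset": [0, 0, -120], "roll": 0, "hand": 87}, {"offset": [0, 0, -120], "roll": 0, "hand": 87}, {"offset": [0, 0, -120], "roll": 0, "hand": 87}, {"offset": [0, 0, -120], "roll": 0, "hand": 87}]'

```text
clock: 24.88
tool_pos: [0.5525, -0.3044, 0.1658]
orientation: [-180.0, 0.1, -17.4]
force: [-0.6, -0.5, -0.2]
opening: 0.0868
```

Run:
```python
from ring import *
for i in range(3): s=cams.snapshot("wrist")
o=ctrl.get_obs();print(o["clock"],o["tool_pos"]);pickle.dump((o,s),open("w9.pkl","wb"))
c=s["img"][120:260,180:380];cv2.imwrite("pics/c9.png",cv2.resize(c,None,fx=4,fy=4,interpolation=cv2.INTER_CUBIC)[:,:,::-1])
th=np.linspace(0,2*np.pi,181)
C=wray(s,o,(277,190),.032)
oo=o
h=cv2.cvtColor(s["img"],cv2.COLOR_RGB2HSV);r=(h[...,0]>10)&(h[...,0]<25)&(h[...,1]>100)&(h[...,2]>90);r[240:]=0;r[:120]=0;r[:,:205]=0;r[:,350:]=0
yy,xx=np.nonzero(r);W=np.array([wray(s,o,(a,b),.031)[:2] for a,b in zip(xx,yy)])
q=np.linalg.lstsq(np.c_[2*W,np.ones(len(W))],(W**2).sum(1),rcond=None)[0];print("ring",q[:2],len(W),xx.min(),xx.max(),yy.min(),yy.max())
for rad,z in((.024,.056),(.0222,.056),(.024,.032)):
    f=np.array([wproj(s,o,(q[0]+rad*np.cos(t),q[1]+rad*np.sin(t),z)) for t in th]);print("if centred",rad,z,(f.min(0)-[180,120])*4,(f.max(0)-[180,120])*4)
```

```text
25.0333 [ 0.55262133 -0.30451807  0.16563955]
ring [ 0.55313835 -0.30329757] 714 239 314 161 234
if centred 0.024 0.056 [268.28760813 227.93846551] [503.0278289  454.52153203]
if centred 0.0222 0.056 [277.04753396 236.79023017] [494.26056723 446.43920524]
if centred 0.024 0.032 [277.83025097 208.57339136] [493.76580767 418.15457121]
```

View pics/c9.png

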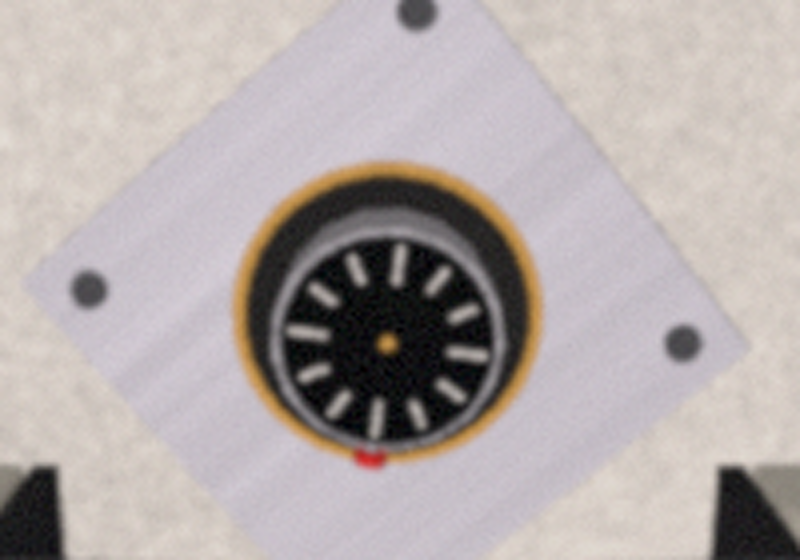

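The holder sits dial up on the pad. Its rim (269–506, 225–455) against the centred prediction (268–503, 228–454) is an offset of under 0.5 mm. Next come the cans, blue first.

Emit:
jog_arm --motion '[{"offset": [-8, -20, 0], "roll": 0, "hand": 87}, {"offset": [-22, -55, 0], "roll": 0, "hand": 87}, {"offset": [-37, -92, 0], "roll": 0, "hand": 87}, {"offset": [-52, -129, 0], "roll": 0, "hand": 87}, {"offset": [-67, -166, 0], "roll": 0, "hand": 87}, {"offset": [-82, -203, 0], "roll": 0, "hand": 87}, {"offset": [-97, -240, 0], "roll": 0, "hand": 87}, {"offset": [-112, -277, 0], "roll": 0, "hand": 87}, {"offset": [-125, -310, 0], "roll": 0, "hand": 87}, {"offset": [-134, -333, 0], "roll": 0, "hand": 87}, {"offset": [-138.7, -344.9, 0], "roll": 0, "hand": 87}, {"offset": [-138.7, -344.9, 0], "roll": 0, "hand": 87}, {"offset": [-138.7, -344.9, 0], "roll": 0, "hand": 87}, {"offset": [-138.7, -344.9, 0], "roll": 0, "hand": 87}]'

```text
clock: 26.2
tool_pos: [0.5236, 0.0651, 0.1666]
orientation: [180.0, 0.0, -17.4]
force: [0.2, -0.8, -0.0]
opening: 0.0869
```

Run:
```python
from ring import *
for i in range(3): s=cams.snapshot("wrist")
t=cams.snapshot("top")
o=ctrl.get_obs();print(o["clock"],o["tool_pos"],off(o,(.5227,.066,.0597)),wproj(s,o,(.5227,.066,.098)))
v=np.zeros((590,800,3),np.uint8);v[:420,:560]=s["img"]
v[420:590,:]=cv2.resize(t["img"][200:285,80:480],(800,170));cv2.imwrite("pics/w10.png",v[:,:,::-1])
```

```text
26.4 [0.52376689 0.06481865 0.16696262] (array([ -1.4,  -0.8, 107.3]), np.float64(0.0)) (np.float64(277.0556891487666), np.float64(223.60258831806212))
```

View pics/w10.png

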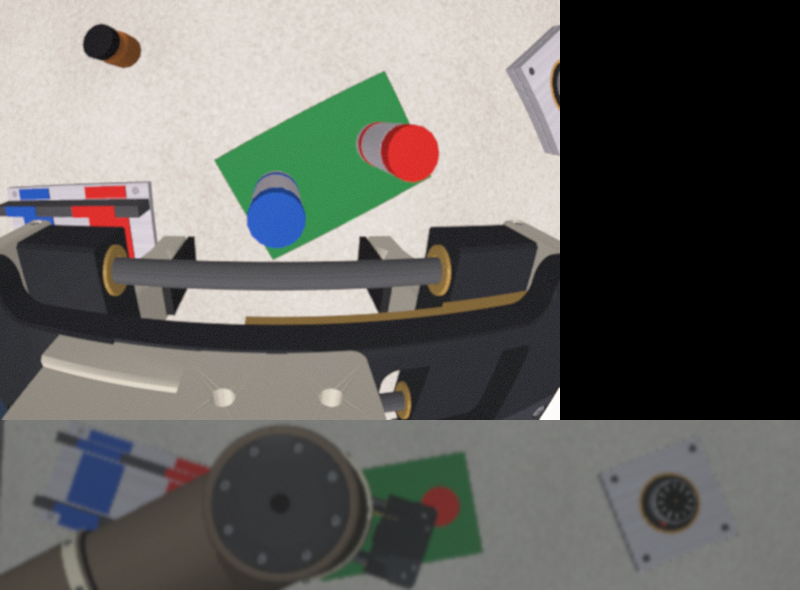

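Both cans stand upright on the mat; the blue lid at (277,219) is between the fingers. I'll repeat the same grasp pose.

Emit:
jog_arm --motion '[{"offset": [-1.4, -0.8, 20], "roll": 0, "hand": 87}, {"offset": [-1.4, -0.8, 48], "roll": 0, "hand": 87}, {"offset": [-1.4, -0.8, 75], "roll": 0, "hand": 87}, {"offset": [-1.4, -0.8, 95], "roll": 0, "hand": 87}, {"offset": [-1.4, -0.8, 104], "roll": 0, "hand": 87}, {"offset": [-1.4, -0.8, 107], "roll": 0, "hand": 80}, {"offset": [-1.4, -0.8, 107], "roll": 0, "hand": 70}, {"offset": [-1.4, -0.8, 107], "roll": 0, "hand": 60}, {"offset": [-1.4, -0.8, 107], "roll": 0, "hand": 52}, {"offset": [-1.4, -0.8, 107], "roll": 0, "hand": 48}, {"offset": [-1.4, -0.8, 107], "roll": 0, "hand": 45}, {"offset": [-1.4, -0.8, 107], "roll": 0, "hand": 43}, {"offset": [-1.4, -0.8, 107], "roll": 0, "hand": 41}, {"offset": [-1.4, -0.8, 107], "roll": 0, "hand": 36}, {"offset": [-1.4, -0.8, 107], "roll": 0, "hand": 36}, {"offset": [-1.4, -0.8, 107], "roll": 0, "hand": 36}, {"offset": [-1.4, -0.8, 107], "roll": 0, "hand": 36}]'

```text
clock: 27.82
tool_pos: [0.5227, 0.067, 0.0603]
orientation: [180.0, -0.0, -17.3]
force: [-0.7, -1.5, 4.4]
opening: 0.0416
```

Run:
```python
from ring import *
o=ctrl.get_obs();print(o["clock"],o["tool_pos"],o["orientation"],o["force"],o["opening"],off(o,(.5631,.3538,.0690)))
```

```text
27.8167 [0.52269397 0.06699045 0.06026651] [ 1.79995085e+02 -7.05712071e-03 -1.73429324e+01] [-0.72470357 -1.48833085  4.39205538] 0.041609877680428814 (array([ -46.9, -285.8,   -8.8]), np.float64(0.0))
```

Emit:
jog_arm --motion '[{"offset": [0, 0, -4], "roll": 0, "hand": 36}, {"offset": [0, 0, -15], "roll": 0, "hand": 36}, {"offset": [0, 0, -38], "roll": 0, "hand": 36}, {"offset": [0, 0, -66], "roll": 0, "hand": 36}, {"offset": [0, 0, -88], "roll": 0, "hand": 36}, {"offset": [-2, -10, -98], "roll": 0, "hand": 36}, {"offset": [-6, -36, -100], "roll": 0, "hand": 36}, {"offset": [-11, -67, -100], "roll": 0, "hand": 36}, {"offset": [-16, -100, -100], "roll": 0, "hand": 36}, {"offset": [-22, -134, -100], "roll": 0, "hand": 36}, {"offset": [-28, -170, -100], "roll": 0, "hand": 36}, {"offset": [-34, -206, -100], "roll": 0, "hand": 36}, {"offset": [-39, -239, -100], "roll": 0, "hand": 36}, {"offset": [-43, -265, -100], "roll": 0, "hand": 36}, {"offset": [-46, -280, -90], "roll": 0, "hand": 36}, {"offset": [-46.9, -285.8, -70], "roll": 0, "hand": 36}, {"offset": [-46.9, -285.8, -53], "roll": 0, "hand": 36}, {"offset": [-46.9, -285.8, -45], "roll": 0, "hand": 36}, {"offset": [-46.9, -285.8, -45], "roll": 0, "hand": 36}, {"offset": [-46.9, -285.8, -45], "roll": 0, "hand": 36}]'

```text
clock: 29.48
tool_pos: [0.5629, 0.3534, 0.1045]
orientation: [179.9, 0.0, -17.4]
force: [0.5, -0.1, -1.1]
opening: 0.0418
```

Run:
```python
from ring import *
for i in range(5): s=cams.snapshot("wrist")
o=ctrl.get_obs();print(o["clock"],o["tool_pos"],o["orientation"],o["force"],o["opening"],off(o,(.5631,.3538,.0690)))
cv2.imwrite("pics/w11.png",s["img"][:,:,::-1])
```

```text
29.7333 [0.56360283 0.35401545 0.10632631] [-1.79899718e+02 -5.13287929e-02 -1.73680747e+01] [-0.75589316 -0.91520359 -1.17692921] 0.041669084007412 (array([-0.4,  0.4, 37.3]), np.float64(0.0))
```

View pics/w11.png

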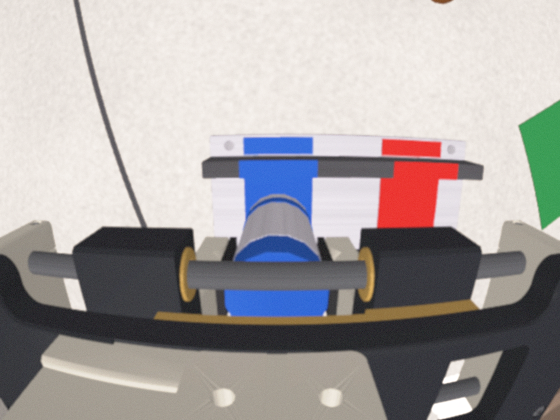

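The blue can (x≈278) is in line with its tile (244–314). I'll lower it.

Emit:
jog_arm --motion '[{"offset": [-0.4, 0.4, 8], "roll": 0, "hand": 36}, {"offset": [-0.4, 0.4, 17], "roll": 0, "hand": 36}, {"offset": [-0.4, 0.4, 25], "roll": 0, "hand": 36}, {"offset": [-0.4, 0.4, 30], "roll": 0, "hand": 36}, {"offset": [-0.4, 0.4, 33], "roll": 0, "hand": 36}, {"offset": [-0.4, 0.4, 35], "roll": 0, "hand": 36}, {"offset": [-0.4, 0.4, 36], "roll": 0, "hand": 36}, {"offset": [-0.4, 0.4, 36], "roll": 0, "hand": 36}, {"offset": [-0.4, 0.4, 36], "roll": 0, "hand": 36}, {"offset": [-0.4, 0.4, 36], "roll": 0, "hand": 36}]'

```text
clock: 30.57
tool_pos: [0.5627, 0.3535, 0.0694]
orientation: [-180.0, -0.0, -17.3]
force: [-1.1, -2.2, 1.7]
opening: 0.0411
```

Emit:
jog_arm --motion '[{"offset": [0, 0, 0.3], "roll": 0, "hand": 36}, {"offset": [0, 0, 0.6], "roll": 0, "hand": 36}, {"offset": [0, 0, 0.6], "roll": 0, "hand": 36}, {"offset": [0, 0, 0.6], "roll": 0, "hand": 36}]'

```text
clock: 30.9
tool_pos: [0.5628, 0.3535, 0.0693]
orientation: [-180.0, -0.0, -17.3]
force: [-2.3, -2.2, 6.7]
opening: 0.0416
```

Emit:
jog_arm --motion '[{"offset": [0, 0, -0.6], "roll": 0, "hand": 38}, {"offset": [0, 0, -0.6], "roll": 0, "hand": 43}, {"offset": [0, 0, -0.6], "roll": 0, "hand": 46}, {"offset": [0, 0, -0.6], "roll": 0, "hand": 55}, {"offset": [0, 0, -0.6], "roll": 0, "hand": 70}, {"offset": [0, 0, -1], "roll": 0, "hand": 87}, {"offset": [0, 0, -6], "roll": 0, "hand": 87}, {"offset": [0, 0, -25], "roll": 0, "hand": 87}, {"offset": [0, 0, -55], "roll": 0, "hand": 87}, {"offset": [0, 0, -85], "roll": 0, "hand": 87}, {"offset": [0, 0, -97], "roll": 0, "hand": 87}, {"offset": [5, 20, -100], "roll": 0, "hand": 87}, {"offset": [14, 55, -100], "roll": 0, "hand": 87}, {"offset": [23, 92, -100], "roll": 0, "hand": 87}, {"offset": [33, 130, -100], "roll": 0, "hand": 87}, {"offset": [43, 168, -100], "roll": 0, "hand": 87}, {"offset": [53, 206, -100], "roll": 0, "hand": 87}, {"offset": [62, 244, -100], "roll": 0, "hand": 87}, {"offset": [72, 282, -100], "roll": 0, "hand": 87}, {"offset": [81, 320, -100], "roll": 0, "hand": 87}]'

```text
clock: 32.57
tool_pos: [0.5436, 0.0218, 0.1685]
orientation: [-180.0, -0.0, -17.3]
force: [1.0, -0.5, 0.0]
opening: 0.0869
```

Emit:
jog_arm --motion '[{"offset": [9, 35, 0], "roll": 0, "hand": 87}, {"offset": [15, 58, 0], "roll": 0, "hand": 87}, {"offset": [16.5, 65, 0], "roll": 0, "hand": 87}, {"offset": [16.5, 65, 0], "roll": 0, "hand": 87}, {"offset": [16.5, 65, 0], "roll": 0, "hand": 87}, {"offset": [16.5, 65, 0], "roll": 0, "hand": 87}]'

```text
clock: 33.07
tool_pos: [0.5408, -0.0424, 0.1684]
orientation: [-180.0, 0.0, -17.3]
force: [0.6, 0.4, 0.3]
opening: 0.0871
```

Run:
```python
from ring import *
for i in range(3): s=cams.snapshot("wrist")
o=ctrl.get_obs();print(o["clock"],o["tool_pos"],o["orientation"],off(o,(.5414,-.043,.0597)),blobs(mask(s["img"],"red"),300),wproj(s,o,(.5414,-.043,.098)))
```

```text
33.2167 [ 0.54095985 -0.04202284  0.16841891] [-1.79996010e+02  4.45014116e-04 -1.72721837e+01] (array([  0.7,   0.8, 108.7]), np.float64(0.0)) [(2677, [249, 187, 58, 59], [277.5, 216.2])] (np.float64(279.38293579899846), np.float64(220.14538613445583))
```

Emit:
jog_arm --motion '[{"offset": [0.7, 0.8, 20], "roll": 0, "hand": 87}, {"offset": [0.7, 0.8, 48], "roll": 0, "hand": 87}, {"offset": [0.7, 0.8, 75], "roll": 0, "hand": 87}, {"offset": [0.7, 0.8, 95], "roll": 0, "hand": 87}, {"offset": [0.7, 0.8, 105], "roll": 0, "hand": 87}, {"offset": [0.7, 0.8, 108.5], "roll": 0, "hand": 80}, {"offset": [0.7, 0.8, 108.5], "roll": 0, "hand": 70}, {"offset": [0.7, 0.8, 108.5], "roll": 0, "hand": 60}, {"offset": [0.7, 0.8, 108.5], "roll": 0, "hand": 52}, {"offset": [0.7, 0.8, 108.5], "roll": 0, "hand": 48}, {"offset": [0.7, 0.8, 108.5], "roll": 0, "hand": 45}, {"offset": [0.7, 0.8, 108.5], "roll": 0, "hand": 43}, {"offset": [0.7, 0.8, 108.5], "roll": 0, "hand": 41}, {"offset": [0.7, 0.8, 108.5], "roll": 0, "hand": 36}, {"offset": [0.7, 0.8, 108.5], "roll": 0, "hand": 36}, {"offset": [0.7, 0.8, 108.5], "roll": 0, "hand": 36}, {"offset": [0.7, 0.8, 108.5], "roll": 0, "hand": 36}]'

```text
clock: 34.63
tool_pos: [0.5417, -0.0439, 0.0604]
orientation: [-180.0, -0.0, -17.3]
force: [-0.1, 1.7, 5.5]
opening: 0.0417
```

Run:
```python
from ring import *
o=ctrl.get_obs();print(o["clock"],o["tool_pos"],o["orientation"],o["force"],o["opening"],off(o,(.5314,.2522,.0690)))
```

```text
34.6333 [ 0.5416717  -0.04386248  0.06035369] [-1.79983361e+02 -4.02669413e-02 -1.73373182e+01] [-0.13864798  1.66476993  5.53452192] 0.041663715497190695 (array([ -98. , -279.6,   -8.6]), np.float64(0.0))
```

Emit:
jog_arm --motion '[{"offset": [0, 0, -4], "roll": 0, "hand": 36}, {"offset": [0, 0, -15], "roll": 0, "hand": 36}, {"offset": [0, 0, -38], "roll": 0, "hand": 36}, {"offset": [0, 0, -66], "roll": 0, "hand": 36}, {"offset": [0, 0, -88], "roll": 0, "hand": 36}, {"offset": [-4, -10, -98], "roll": 0, "hand": 36}, {"offset": [-13, -36, -100], "roll": 0, "hand": 36}, {"offset": [-24, -67, -100], "roll": 0, "hand": 36}, {"offset": [-35, -100, -100], "roll": 0, "hand": 36}, {"offset": [-47, -134, -100], "roll": 0, "hand": 36}, {"offset": [-59, -169, -100], "roll": 0, "hand": 36}, {"offset": [-71, -204, -100], "roll": 0, "hand": 36}, {"offset": [-82, -235, -100], "roll": 0, "hand": 36}, {"offset": [-91, -260, -100], "roll": 0, "hand": 36}, {"offset": [-96, -274, -90], "roll": 0, "hand": 36}, {"offset": [-98, -279.6, -70], "roll": 0, "hand": 36}, {"offset": [-98, -279.6, -53], "roll": 0, "hand": 36}, {"offset": [-98, -279.6, -45], "roll": 0, "hand": 36}, {"offset": [-98, -279.6, -45], "roll": 0, "hand": 36}, {"offset": [-98, -279.6, -45], "roll": 0, "hand": 36}]'

```text
clock: 36.3
tool_pos: [0.5308, 0.2515, 0.1044]
orientation: [179.9, 0.0, -17.4]
force: [-0.4, -0.6, -2.0]
opening: 0.0415
```

Run:
```python
from ring import *
for i in range(5): s=cams.snapshot("wrist")
o=ctrl.get_obs();print(o["clock"],o["tool_pos"],o["orientation"],o["force"],o["opening"],off(o,(.5314,.2522,.0694)))
cv2.imwrite("pics/w12.png",s["img"][:,:,::-1])
```

```text
36.55 [0.53161562 0.25219673 0.10596982] [-1.79917633e+02 -5.05495396e-02 -1.73759401e+01] [ 0.27671081  0.48125064 -1.00886191] 0.04149130181973528 (array([-0.2,  0.1, 36.6]), np.float64(0.0))
```

View pics/w12.png

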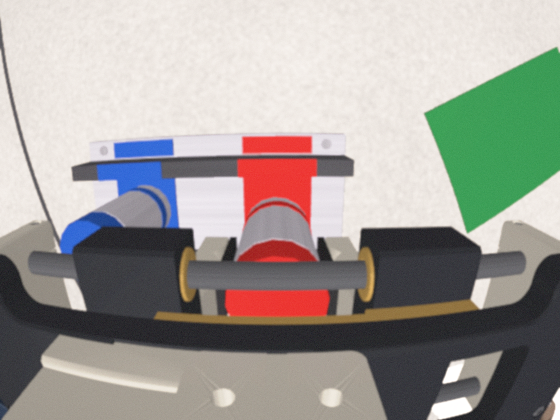

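The red can is aligned with its tile, and the blue can stands in its place to the left. I'll lower it.

Emit:
jog_arm --motion '[{"offset": [-0.2, 0.1, 8], "roll": 0, "hand": 36}, {"offset": [-0.2, 0.1, 17], "roll": 0, "hand": 36}, {"offset": [-0.2, 0.1, 25], "roll": 0, "hand": 36}, {"offset": [-0.2, 0.1, 30], "roll": 0, "hand": 36}, {"offset": [-0.2, 0.1, 33], "roll": 0, "hand": 36}, {"offset": [-0.2, 0.1, 34.5], "roll": 0, "hand": 36}, {"offset": [-0.2, 0.1, 35.5], "roll": 0, "hand": 36}, {"offset": [-0.2, 0.1, 35.5], "roll": 0, "hand": 36}, {"offset": [-0.2, 0.1, 35.5], "roll": 0, "hand": 36}, {"offset": [-0.2, 0.1, 35.5], "roll": 0, "hand": 36}]'

```text
clock: 37.38
tool_pos: [0.5311, 0.2524, 0.0697]
orientation: [-180.0, -0.0, -17.3]
force: [0.6, 0.1, -1.0]
opening: 0.042
```

Emit:
jog_arm --motion '[{"offset": [0, 0, 0.3], "roll": 0, "hand": 36}, {"offset": [0, 0, 0.6], "roll": 0, "hand": 36}, {"offset": [0, 0, 0.6], "roll": 0, "hand": 36}, {"offset": [0, 0, 0.6], "roll": 0, "hand": 36}]'

```text
clock: 37.72
tool_pos: [0.5312, 0.2523, 0.0694]
orientation: [-180.0, -0.0, -17.3]
force: [-1.9, 1.1, 4.9]
opening: 0.0412
```

Contact; I'll release, rise straight up and move to the dock's middle for a check.

Emit:
jog_arm --motion '[{"offset": [0, 0, -0.4], "roll": 0, "hand": 38}, {"offset": [0, 0, -0.4], "roll": 0, "hand": 43}, {"offset": [0, 0, -0.4], "roll": 0, "hand": 46}, {"offset": [0, 0, -0.4], "roll": 0, "hand": 55}, {"offset": [0, 0, -0.4], "roll": 0, "hand": 70}, {"offset": [0, 0, -1], "roll": 0, "hand": 85}, {"offset": [0, 0, -6], "roll": 0, "hand": 85}, {"offset": [0, 0, -25], "roll": 0, "hand": 85}, {"offset": [0, 0, -55], "roll": 0, "hand": 85}, {"offset": [0, 0, -90], "roll": 0, "hand": 85}, {"offset": [0, 0, -125], "roll": 0, "hand": 85}, {"offset": [0, -10, -155], "roll": 0, "hand": 85}, {"offset": [0, -35, -167], "roll": 0, "hand": 85}, {"offset": [0, -53, -167], "roll": 0, "hand": 85}, {"offset": [0, -53, -167], "roll": 0, "hand": 85}, {"offset": [0, -53, -167], "roll": 0, "hand": 85}, {"offset": [0, -53, -167], "roll": 0, "hand": 85}]'

```text
clock: 39.13
tool_pos: [0.5463, 0.3022, 0.2355]
orientation: [179.9, 0.0, -17.3]
force: [0.9, 0.4, -0.4]
opening: 0.0851
```

Run:
```python
from ring import *
for i in range(3): s=cams.snapshot("wrist")
o=ctrl.get_obs();t=cams.snapshot("top");print(o["clock"],o["tool_pos"],o["orientation"])
for k in("red","blue"): print(k,blobs(mask(s["img"],k),100))
v=np.zeros((590,800,3),np.uint8);v[:420,:560]=s["img"]
v[420:590,:]=cv2.resize(t["img"][200:285,80:480],(800,170));cv2.imwrite("pics/w13.png",v[:,:,::-1])
```

```text
39.2833 [0.5464625  0.30195771 0.23570061] [ 1.79965608e+02  1.44948563e-02 -1.73742189e+01]
red [(429, [300, 131, 44, 10], [321.7, 135.5]), (3347, [300, 144, 57, 83], [326.3, 186.6])]
blue [(389, [208, 132, 43, 10], [229.0, 136.1]), (3329, [195, 144, 58, 83], [224.7, 187.5])]
```

Relative to the tabs, both lid blobs match their starting offsets within 0.4 px, so the cans are back where they began. I'll check the rest numerically and hand in.

Run:
```python
from plant import order
from ring import *
t=cams.snapshot("top")
for b in blobs(mask(t["img"],"dark"),60):
    if 330<b[2][0]<430 or (195<b[2][0]<225 and b[2][1]<200): print(b)
print("before: loupe 348.6,165.7 oil 208,167.3 pad 414.5,241")
print(ctrl.get_obs()["force"]);print(order.close_job())
```

```text
(172, [342, 159, 15, 15], [348.6, 165.7])
(153, [201, 161, 15, 14], [208.0, 167.2])
(482, [401, 228, 27, 27], [415.1, 240.8])
before: loupe 348.6,165.7 oil 208,167.3 pad 414.5,241
[-0.12408931 -0.17751524 -0.13065138]
the job is handed in; nothing more can be done
None
```

The job is done and handed in at about 39 s. I stood both canisters on the mat, set the holder dial up on the pad, then put blue and red back on their own places. Every set-down was lowered in small steps until the force showed contact, with readings staying under about 10 N.

**Last checks**
- **Holder:** the wrist view after release put its rim within about 0.5 mm of where a centred holder would appear. The two ways of finding the pad centre just before that differed by about 0.9 mm, on either side of the holder.
- **Canisters:** their lids sit within 0.4 px of their starting positions relative to the coloured tabs. This shows they are back where they began; I took that starting position as centred.
- **Oil jar and loupe:** unmoved in the top view, within 0.1 px.

The picture limit blocked my final look at the dock, so the canister check was made from colour-mask numbers only.

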